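# Tighten down the swarf extractor's cover

## Robot

A 6-joint arm with a two-finger parallel gripper is mounted at the origin on the work surface. World frame = base frame: x ahead of the robot, y to its left, z up, the work surface at z = 0. Lengths are in m, angles in degrees, forces in N, time in s.
With the tool pointing down it reaches from about 0.375 to 0.9 m from the base axis. Payload 3.1 kg.
Tool frame: the origin (TCP) lies on the centre line of the jaws, within the pads' length; the fingertips stand 8 mm ahead of it and the grasp point (between the pads) lies 11 mm behind it; z points along the fingers, y is the direction in which the jaws open and shut (so a half turn about z gives the same grasp; the last joint's range is limited). The gripper opens to 87 mm and grips with 3 to 60 N. Pads are 19 mm wide; open, the fingers measure 117 mm over their backs; the gripper's body (75 mm by 190 mm) begins 51 mm behind the grasp point.
Start: joints at [65.518, 30.224, 82.088, -0, 67.689, -10.227], TCP at [0.154, 0.606, 0.231] pointing down, gripper open.
Joint ranges: [-176.69, 176.69], [-43.24, 126.21], [12.49, 139.97], [-82, 262], [0, 151.66], [-163.58, 163.58]. Speed limits (degrees/s): [159.86, 159.86, 180, 180, 180, 180].

## Interface

Orientations are given as a 3x3 rotation matrix whose columns are the frame's x, y, z axes.
In Python, from rig import * gives the robot as it stands. The module is installed in compiled form; this text tells all that it offers.
- The arm moves only by the tool arm_command, never from a script. Its argument "commands" is a list of rows, each an object with "translation": the shift along the tool's x, y, z scaled (see below), a list of three; "dr": the turn, a rotation vector about the tool's x, y, z scaled (see below), a list of three; "jaw": the closure, from 0 (fully open) to 1 (shut). In form: [{"translation": [x, y, z], "dr": [ax, ay, az], "jaw": jaw}, ...]. A call has 1 to 12 rows; each row shifts and turns the commanded pose from where the row before left it, along the tool's axes as they then stand; what a row does not reach is not made up. The controller multiplies each number of a shift by 25 mm and each number of a turn by 6 degrees. A row lasts 1/12 s, in which the tool goes at most 41.7 mm and 7.16 degrees, less where a joint would pass 70% of its speed; a pose out of reach is approached as far as the arm can. A call with a number of a shift or a turn outside -1 to 1 is refused whole. A call with a gripper value outside its range is refused whole. The fingers move at their own pace and stop on an object; the grip force is fixed at half the most. Time passes only in rows, so rows that do not move let the fingers close. It gives the time, the measured TCP pose, the force and the opening at its end, in the units of the state.
- read_state(): the state, without advancing time (a new reading comes with each control period).
- capture(name): name is "scene" or "top"; returns (picture, depth): 480x640x3 uint8, red, green, blue; 480x640 float32, m along the optical axis (not along the pixel's ray), 0 where there is no reading.
- camera_model(name): a dict with "intrinsics" (3x3 intrinsics, pixels), "k1" (the pictures are not rectified: a ray, as slopes to the right and down, at radius r is drawn at 1 + k1 r^2 times it, then the intrinsics apply), "pose" (4x4, takes a point from camera to world coordinates). Camera axes: x right, y down, z forward; pixel columns grow to the right and rows downward; lengths in m; the calibration is good to about 2 mm. A picture is of the moment at which its call begins. camera_model takes no time and is no camera call.
- hand_in(): hands the job in, once; it reports no verdict.
The state is a dict: "time_s": time; "joint_positions": joint angles; "qvel": joint speeds; "tau": joint torques, N m; "position": TCP position; "tcp_rot": TCP orientation; "force": force on the tool from outside, world axes, zero at the start; "moment": the same for the moment, N m; "opening": opening from 0.0 (shut) to 1.0 (fully open).
Only numpy, scipy, OpenCV 4.12 (cv2) and the standard library are available. Lean on these libraries where they do the work, as an engineer would, in place of code of your own. Each camera call takes 0.05 s, during which the arm holds its last target.

## Task

The filter cover of the swarf extractor has been put back with its four wing nuts only run on loosely. Tighten them crosswise, one at a time: any nut first, then the one diagonally opposite, then the other two, turning each clockwise about half a turn until you feel it come up properly tight, so the cover is drawn down evenly onto its rim. Don't force a nut past that, don't lean on the cover, leave the other things where they lie, and let go at the end.

Things in the scene. Friction and masses are not known exactly. Their poses are not given: they have to be found in the camera images.
- extractor: the swarf extractor of a key shop: a grey cast housing 220 x 220 mm and 100 mm high standing fixed on the bench, with a square bolted cover on top. Origin: centre of its underside, on the bench; z up, its front (switch and vents) faces its own -x
- cover: the extractor's dark grey metal cover plate, 180 x 180 x 8 mm, lying level on the housing over a rubber seal. Origin: centre of its underside. It starts 0.7 mm proud of the housing's rim, whose top is 100 mm above the bench, and is pulled down onto the rim by the nuts (the seal pushes back with under 5 N). Its top face is 108 mm above the bench when seated
- nut1: near left one (seen from the extractor's -x side) of four like steel wing nuts, at -66, 66 mm in the extractor's x, y, diagonal to nut3. A solid wing 52 mm long (nut's own x), 10 mm thick (y), 20 mm high stands on a round boss 20 mm across, 10 mm high (washer 25 mm). Origin: wing's centre, on the screw axis, 20 mm above the cover's top. Only the wing, 10 to 30 mm above the cover, can be pinched
- nut2: far left one (seen from the extractor's -x side) of four like steel wing nuts, at 66, 66 mm in the extractor's x, y, diagonal to nut4. Shape and origin as nut1
- nut3: far right one (seen from the extractor's -x side) of four like steel wing nuts, at 66, -66 mm in the extractor's x, y, diagonal to nut1. Shape and origin as nut1
- nut4: near right one (seen from the extractor's -x side) of four like steel wing nuts, at -66, -66 mm in the extractor's x, y, diagonal to nut2. Shape and origin as nut1
- stud1: the round stud, 12 mm across, of nut1; origin on its axis at the cover's top. Right-hand thread, 3 mm a turn. From its start the nut runs easily (0.04 N m) and comes up firm after 1.8 to 3.1 rad (about half a turn), other for each nut and time, to be felt; from there the torque climbs about 2 N m per rad. 0.1 to 0.35 N m is tight, 0.5 N m is forced. Let go, the nut springs back about 0.1 rad and stays
- stud2: the round stud, 12 mm across, of nut2; origin on its axis at the cover's top. Works as stud1
- stud3: the round stud, 12 mm across, of nut3; origin on its axis at the cover's top. Works as stud1
- stud4: the round stud, 12 mm across, of nut4; origin on its axis at the cover's top. Works as stud1
- key_on_cover: a brass key, 48 mm long, 3 mm thick, lying on the middle of the cover; a bystander to be left alone. Origin on its underside
- key_on_bench: a steel key, 48 mm long, lying on the bench; a bystander to be left alone. Origin on its underside
- padlock: a brass padlock lying flat beside the extractor, 70 x 40 x 22 mm; a bystander to be left alone. Origin on its underside
- cylinder_lock: a brass door-lock cylinder lying beside the extractor, 62 x 32 x 17 mm; a bystander to be left alone. Origin on its underside
- screwdriver: a screwdriver lying on the bench; a bystander to be left alone. Origin on its underside
- brush: a bench brush lying on the bench; a bystander to be left alone. Origin on its underside
- oil_bottle: a closed white plastic oil bottle, 130 mm high, 50 mm across; a bystander to be left alone. Origin on its underside

How it is judged (in metres and radians):
On the way, in this order (a step that is already met when the one before it is completed fails the run):
1. one nut is tight, the other three not yet (((contact force between nut1 and stud1 above 2.5 N and contact force between nut2 and stud2 below 1.5 N and contact force between nut3 and stud3 below 1.5 N and contact force between nut4 and stud4 below 1.5 N) or (contact force between nut1 and stud1 below 1.5 N and contact force between nut2 and stud2 above 2.5 N and contact force between nut3 and stud3 below 1.5 N and contact force between nut4 and stud4 below 1.5 N) or (contact force between nut1 and stud1 below 1.5 N and contact force between nut2 and stud2 below 1.5 N and contact force between nut3 and stud3 above 2.5 N and contact force between nut4 and stud4 below 1.5 N) or (contact force between nut1 and stud1 below 1.5 N and contact force between nut2 and stud2 below 1.5 N and contact force between nut3 and stud3 below 1.5 N and contact force between nut4 and stud4 above 2.5 N))), for 0.2 s.
2. the nut diagonally opposite is tight as well, the other two not yet (((contact force between nut1 and stud1 above 2.5 N and contact force between nut2 and stud2 below 1.5 N and contact force between nut3 and stud3 above 2.5 N and contact force between nut4 and stud4 below 1.5 N) or (contact force between nut1 and stud1 below 1.5 N and contact force between nut2 and stud2 above 2.5 N and contact force between nut3 and stud3 below 1.5 N and contact force between nut4 and stud4 above 2.5 N))), for 0.2 s.
3. a third nut is tight, the last not yet (((contact force between nut1 and stud1 above 2.5 N and contact force between nut2 and stud2 above 2.5 N and contact force between nut3 and stud3 above 2.5 N and contact force between nut4 and stud4 below 1.5 N) or (contact force between nut1 and stud1 above 2.5 N and contact force between nut2 and stud2 below 1.5 N and contact force between nut3 and stud3 above 2.5 N and contact force between nut4 and stud4 above 2.5 N) or (contact force between nut1 and stud1 above 2.5 N and contact force between nut2 and stud2 above 2.5 N and contact force between nut3 and stud3 below 1.5 N and contact force between nut4 and stud4 above 2.5 N) or (contact force between nut1 and stud1 below 1.5 N and contact force between nut2 and stud2 above 2.5 N and contact force between nut3 and stud3 above 2.5 N and contact force between nut4 and stud4 above 2.5 N))), for 0.2 s.
At the end, for the whole second after the job is handed in: all four nuts are tight (the thread of each bears on its stud with 2.5 to 70 N), and the cover sits down on the rim (within 0.2 mm) and level with it (within 0.0025 rad) (contact force between nut1 and stud1 between 2.5 and 70 N and contact force between nut2 and stud2 between 2.5 and 70 N and contact force between nut3 and stud3 between 2.5 and 70 N and contact force between nut4 and stud4 between 2.5 and 70 N and z of cover in the frame of extractor below 0.1002 m and angle between the z axis of cover and the z axis of extractor, either way round below 0.0025 rad); the robot touches nothing.
It fails at once if a nut is forced: its thread bears on the stud with more than 70 N (about 0.5 N m of torque) (contact force between nut1 and stud1 above 70 N or contact force between nut2 and stud2 above 70 N or contact force between nut3 and stud3 above 70 N or contact force between nut4 and stud4 above 70 N).
It fails at once if the gripper leans on the cover with more than 15 N (contact force between any of the arm, the fingers and cover above 15 N).
It fails at once if another thing is pushed more than 30 mm away (distance of any of key_on_cover, key_on_bench, padlock, cylinder_lock, screwdriver, brush, oil_bottle from where it was at the start of the episode above 0.03 m).
It also fails if it takes over 72 s, if anything falls off the work surface, if the arm or the gripper's body presses on something with over 40 N, if the wrist force passes 120 N, or if a joint passes its speed limit or range.

## Working session

There is one attempt and no reset: what is moved stays moved. The work goes in short steps, Python scripts to look and compute and a tool call to move; the robot and the scene stay as the last step left them, time stands still between calls to the robot, and variables do not carry over. Pictures are saved under pics/ and viewed, and the job is handed in when it is done.

Besides the shell and the picture viewer there is one more tool, called after "Call:" by a JSON object that holds its "op" and its "data", one argument or row to a line. arm_command: Moves the arm, as the interface text tells. Its arguments: {"type":"object","properties":{"commands":{"type":"array"}},"required":["commands"]}

```bash
mkdir -p pics; python3 - <<'E'
from rig import *
import cv2, numpy as np
s=read_state(); print(s)
for n in("scene","top"):
    p,d=capture(n); cv2.imwrite(f"pics/{n}0.png",p[:,:,::-1]); np.savez(f"{n}0.npz",p=p,d=d); print(n,camera_model(n))
E
```

```text
{'time_s': 0.0, 'joint_positions': array([ 6.55169082e+01,  3.02785534e+01,  8.21557220e+01, -1.26214623e-03,
        6.76879958e+01, -1.02284293e+01]), 'qvel': array([-0.02529546, -0.0990336 , -0.04780513,  0.01143702, -0.05598318,
       -0.01824142]), 'tau': array([ 1.34028818e-05, -4.40042746e+01, -1.76590151e+01,  6.33536372e-02,
        5.83273871e-02, -1.83870620e-04]), 'position': array([0.15358784, 0.60510803, 0.22957972]), 'tcp_rot': array([[-9.69212785e-01,  2.46223126e-01, -8.65849230e-04],
       [ 2.46224387e-01,  9.69210889e-01, -1.95059449e-03],
       [ 3.58909027e-04, -2.10373432e-03, -9.99997723e-01]]), 'force': array([-0.71401387,  0.26211301, -0.42151038]), 'moment': array([-0.08477616, -0.01972337,  0.01822033]), 'opening': 0.9990225371441845}
scene {'intrinsics': array([[500.22640364,   0.        , 310.78638059],
       [  0.        , 500.22640364, 242.51789588],
       [  0.        ,   0.        ,   1.        ]]), 'k1': -0.04817540964221031, 'pose': array([[-0.69114782,  0.62494451, -0.36298629,  1.01141076],
       [ 0.72258666,  0.58813753, -0.36326681,  0.46463888],
       [-0.01353574, -0.51336011, -0.85806654,  1.19681183],
       [ 0.        ,  0.        ,  0.        ,  1.        ]])}
top {'intrinsics': array([[600.73789632,   0.        , 327.04152501],
       [  0.        , 600.73789632, 237.18372095],
       [  0.        ,   0.        ,   1.        ]]), 'k1': -0.17033970169411541, 'pose': array([[ 0.00713959, -0.99633969,  0.08518366,  0.43125419],
       [-0.99985357, -0.00843764, -0.01488788,  0.02633262],
       [ 0.01555213, -0.08506489, -0.99625403,  1.46205518],
       [ 0.        ,  0.        ,  0.        ,  1.        ]])}
```

View pics/scene0.png

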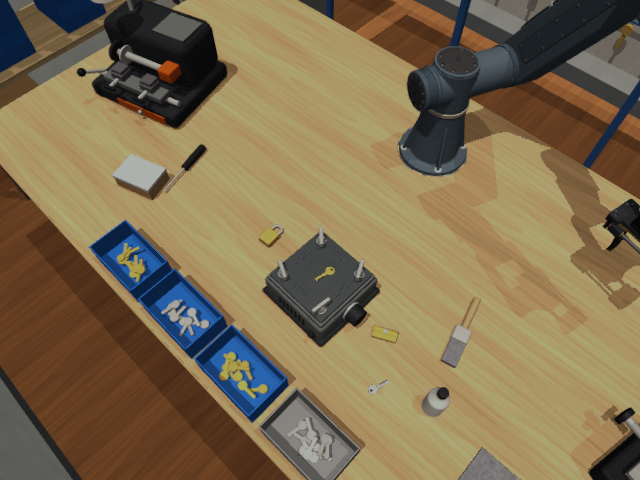

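View pics/top0.png

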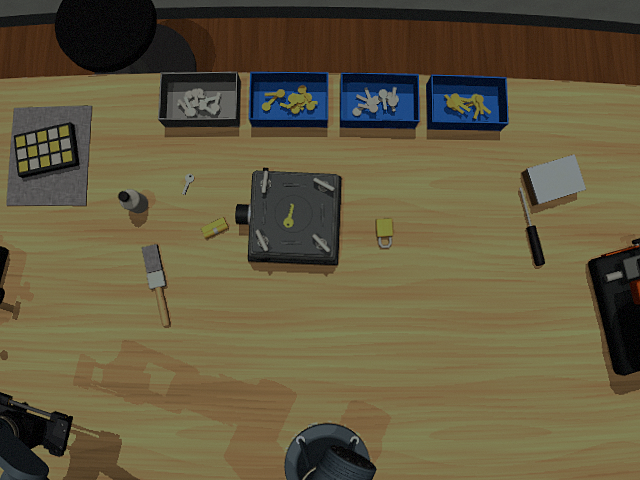

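```bash
cat > h.py <<'E'
from rig import *
import cv2, numpy as np
def ray(n,uv):
    c=camera_model(n);K=c["intrinsics"];P=c["pose"];uv=np.atleast_2d(np.array(uv,float))
    xd=np.c_[(uv[:,0]-K[0,2])/K[0,0],(uv[:,1]-K[1,2])/K[1,1]]; x=xd.copy()
    for _ in range(20): x=xd/(1+c["k1"]*(x**2).sum(1,keepdims=True))
    d=np.c_[x,np.ones(len(x))]@P[:3,:3].T
    return P[:3,3],d
def onplane(n,uv,z):
    o,d=ray(n,uv); return (o+d*((z-o[2])/d[:,2])[:,None])[:,:2]
def proj(n,X):
    c=camera_model(n);K=c["intrinsics"];P=c["pose"];p=(np.atleast_2d(X)-P[:3,3])@P[:3,:3]
    x=p[:,:2]/p[:,2:];x=x*(1+c["k1"]*(x**2).sum(1,keepdims=True))
    return np.c_[x[:,0]*K[0,0]+K[0,2],x[:,1]*K[1,1]+K[1,2]]
E
python3 - <<'E'
from h import *
t=np.load("top0.npz");p=t["p"];
c=cv2.resize(p[160:280,225:355],None,fx=5,fy=5,interpolation=cv2.INTER_CUBIC)[:,:,::-1];cv2.imwrite("pics/topz.png",c)
q=np.load("scene0.npz")["p"]
c=cv2.resize(q[220:350,255:395],None,fx=4.5,fy=4.5,interpolation=cv2.INTER_CUBIC)[:,:,::-1];cv2.imwrite("pics/scenez.png",c)
E
```

```text
(no output)
```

View pics/topz.png

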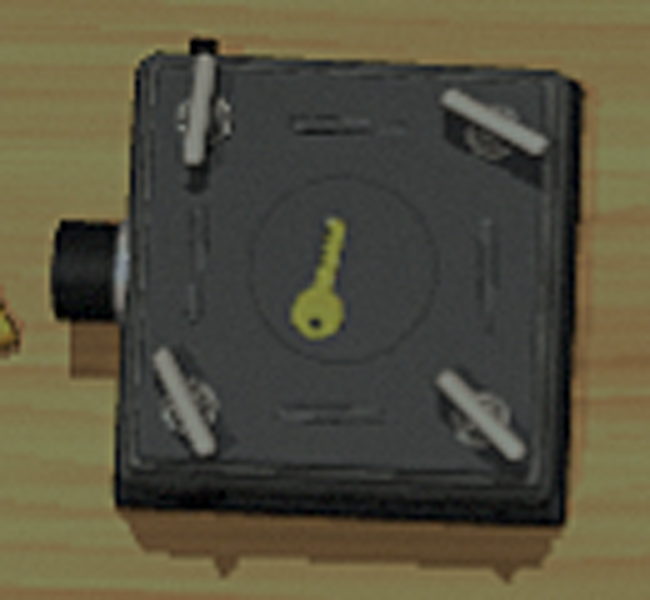

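View pics/scenez.png

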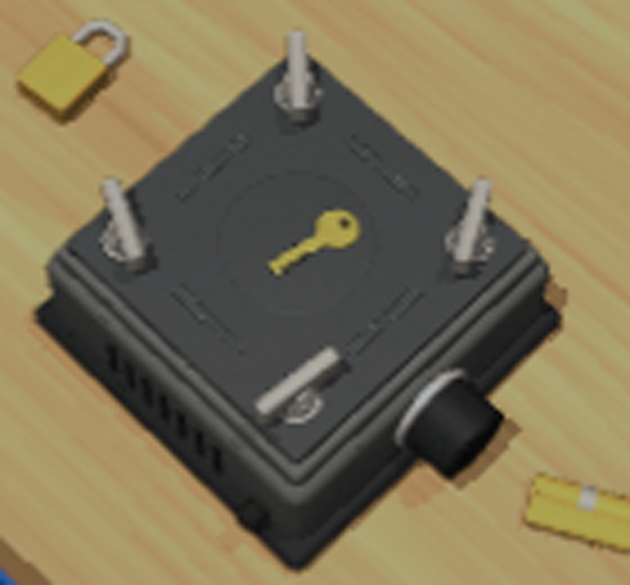

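```bash
python3 - <<'E'
from h import *
from scipy.spatial.transform import Rotation
for n,x0,y0,x1,y1 in(("top",225,160,355,280),("scene",255,220,395,350)):
    p=np.load(n+"0.npz")["p"].astype(int); mx=p.max(2);mn=p.min(2)
    print(n,mx[y0:y1,x0:x1].max())
    m=((mx>115)&(mx-mn<35)).astype(np.uint8); k=np.zeros_like(m);k[y0:y1,x0:x1]=1;m*=k
    N,l,st,c=cv2.connectedComponentsWithStats(m)
    for i in range(1,N):
        if st[i,4]<20: continue
        yy,xx=np.nonzero(l==i); 
        X=onplane(n,np.c_[xx,yy],0.1387); 
        rc=cv2.minAreaRect((X*1000).astype(np.float32)); d=X-X.mean(0); w,v=np.linalg.eigh(d.T@d/len(d)); a=np.degrees(np.arctan2(v[1,1],v[0,1]))
        print(st[i],X.mean(0).round(4),"ang",round(a%180,1),"len",np.sqrt(12*w).round(4),"rect",np.round(rc[0],1),np.round(rc[1],1),round(rc[2],1))
E
```

```text
top 151
[262 171   5  21  57] [0.6681 0.1478] ang 173.0 len [0.006  0.0472] rect [669.1 147.6] [ 6. 46.] 82.5
[314 178  20  12  61] [0.6639 0.0154] ang 61.8 len [0.0064 0.0475] rect [664.2  15.5] [46.9  6.6] 61.1
[248 207   3  13  20] [0.5954 0.1808] ang 177.7 len [0.0038 0.0265] rect [596.9 180.6] [ 3.9 26.7] 84.0
[256 230  11  21  61] [0.5365 0.152 ] ang 26.3 len [0.0062 0.0486] rect [537.  152.6] [47.7  5.9] 27.4
[313 235  16  16  55] [0.5326 0.021 ] ang 43.2 len [0.0056 0.0489] rect [532.6  20.9] [46.9  5.4] 42.7
scene 176
[271 224  12  10  40] [ 0.5892 -0.0733] ang 98.7 len [0.0207 0.0322] rect [590.5 -72.7] [20.3 27.5] 4.2
[316 227   8  17  77] [0.5325 0.0196] ang 41.5 len [0.0138 0.048 ] rect [533.   17.3] [46.8 17.3] 43.0
[278 260   9  18  87] [0.6657 0.0165] ang 56.0 len [0.0148 0.0488] rect [666.9  13.5] [48.7 18.2] 60.4
[354 260  10  18  75] [0.5368 0.1512] ang 24.9 len [0.0105 0.0499] rect [537.  149.3] [49.5 13.5] 24.6
[312 297  18  15  75] [0.6672 0.1468] ang 173.4 len [0.0085 0.0503] rect [667.3 146.7] [ 8.2 49.3] 82.5
[344 302  13  14  39] [0.6289 0.201 ] ang 0.8 len [0.0064 0.0401] rect [629.2 200.9] [ 6.6 42.9] 89.6
```

```bash
cat > plan.py <<'E'
import sys
from h import *
T=dict(A=(.6685,.1477,173),B=(.6643,.0157,241),C=(.5365,.1519,206),D=(.5323,.0199,223))
def plan(n,z,az=None):
    x,y,a=T[n]; a=a if az is None else az
    s=read_state();R=s["tcp_rot"];p=s["position"]
    cur=np.degrees(np.arctan2(R[1,0],R[0,0])); da=-(a-cur)
    da=(da+180)%360-180
    d=np.array([x,y,z])-p
    c,sn=np.cos(np.radians(a)),np.sin(np.radians(a))
    Rt=np.array([[c,sn,0],[sn,-c,0],[0,0,-1]])
    print("t",round(s["time_s"],2),"pos",p.round(4),"az",round(cur,2),"q6",s["joint_positions"][5].round(1),"tilt",R[:2,2].round(4))
    print("F",s["force"].round(2),"M",s["moment"].round(3),"open",round(s["opening"],3))
    print("dpos mm",(d*1000).round(1)); print("turn about +z tool deg",round(da,2),"units",round(da/6,3))
    print("units in current frame",(R.T@d/.025).round(3)," after turn",(Rt.T@d/.025).round(3))
if len(sys.argv)>1: plan(sys.argv[1],float(sys.argv[2]),float(sys.argv[3]) if len(sys.argv)>3 else None)
E
python3 plan.py A 0.2
```

```text
t 0.1 pos [0.1536 0.6052 0.2297] az 165.75 q6 -10.2 tilt [-0.0008 -0.0017]
F [-0.05 -0.06  0.83] M [-0.014 -0.021 -0.01 ] open 1.001
dpos mm [ 514.9 -457.5  -29.7]
turn about +z tool deg -7.25 units -1.209
units in current frame [-24.467 -12.663   1.203]  after turn [-22.672 -15.653   1.187]
```

Call:
{"op": "arm_command", "data": {
  "commands": [
    {"translation": [0,0,0],"dr": [0,0,-0.6],"jaw": 0},
    {"translation": [0,0,0],"dr": [0,0,-0.6],"jaw": 0},
    {"translation": [-0.94,-0.65,0],"dr": [0,0,0],"jaw": 0},
    {"translation": [-0.94,-0.65,0],"dr": [0,0,0],"jaw": 0},
    {"translation": [-0.94,-0.65,0],"dr": [0,0,0],"jaw": 0},
    {"translation": [-0.94,-0.65,0],"dr": [0,0,0],"jaw": 0},
    {"translation": [-0.94,-0.65,0],"dr": [0,0,0],"jaw": 0},
    {"translation": [-0.94,-0.65,0],"dr": [0,0,0],"jaw": 0},
    {"translation": [-0.94,-0.65,0],"dr": [0,0,0],"jaw": 0},
    {"translation": [-0.94,-0.65,0],"dr": [0,0,0],"jaw": 0},
    {"translation": [-0.94,-0.65,0],"dr": [0,0,0],"jaw": 0},
    {"translation": [-0.94,-0.65,0],"dr": [0,0,0],"jaw": 0}
  ]
}}

```text
time_s: 1.1
position: [0.3677, 0.4144, 0.2302]
tcp_rot: [[-0.992, 0.123, -0.001], [0.123, 0.992, -0.001], [0.001, -0.001, -1.0]]
force: [-0.7, 0.4, -0.1]
opening: 1.002
```

Call:
{"op": "arm_command", "data": {
  "commands": [
    {"translation": [-0.94,-0.65,0],"dr": [0,0,0],"jaw": 0},
    {"translation": [-0.94,-0.65,0],"dr": [0,0,0],"jaw": 0},
    {"translation": [-0.94,-0.65,0],"dr": [0,0,0],"jaw": 0},
    {"translation": [-0.94,-0.65,0],"dr": [0,0,0],"jaw": 0},
    {"translation": [-0.94,-0.65,0],"dr": [0,0,0],"jaw": 0.2},
    {"translation": [-0.94,-0.65,0],"dr": [0,0,0],"jaw": 0.3},
    {"translation": [-0.94,-0.65,0],"dr": [0,0,0],"jaw": 0.3},
    {"translation": [-0.94,-0.65,0],"dr": [0,0,0],"jaw": 0.3},
    {"translation": [-0.94,-0.65,0],"dr": [0,0,0],"jaw": 0.3},
    {"translation": [-0.94,-0.65,0],"dr": [0,0,0],"jaw": 0.3},
    {"translation": [-0.94,-0.65,0],"dr": [0,0,0],"jaw": 0.3}
  ]
}}

```text
time_s: 2.02
position: [0.6023, 0.2053, 0.23]
tcp_rot: [[-0.992, 0.123, -0.001], [0.123, 0.992, -0.0], [0.001, -0.0, -1.0]]
force: [0.9, 1.3, -0.1]
opening: 0.704
```

```bash
python3 plan.py A 0.15
```

```text
t 2.02 pos [0.6023 0.2053 0.23  ] az 172.94 q6 -74.2 tilt [-0.0012 -0.0001]
F [ 0.87  1.31 -0.07] M [ 0.037  0.055 -0.034] open 0.704
dpos mm [ 66.2 -57.6 -80. ]
turn about +z tool deg -0.06 units -0.01
units in current frame [-2.917 -1.96   3.197]  after turn [-2.911 -1.964  3.2  ]
```

Call:
{"op": "arm_command", "data": {
  "commands": [
    {"translation": [-0.73,-0.49,0],"dr": [0,0,0],"jaw": 0.4},
    {"translation": [-0.73,-0.49,0],"dr": [0,0,0],"jaw": 0.4},
    {"translation": [-0.73,-0.49,0.4],"dr": [0,0,0],"jaw": 0.4},
    {"translation": [-0.73,-0.49,0.7],"dr": [0,0,0],"jaw": 0.4},
    {"translation": [0,0,1],"dr": [0,0,0],"jaw": 0.4},
    {"translation": [0,0,0.9],"dr": [0,0,0],"jaw": 0.4},
    {"translation": [0,0,0],"dr": [0,0,0],"jaw": 0.4}
  ]
}}

```text
time_s: 2.6
position: [0.6644, 0.1479, 0.1496]
tcp_rot: [[-0.992, 0.124, -0.012], [0.124, 0.992, -0.001], [0.012, -0.002, -1.0]]
force: [-1.2, -0.2, -1.8]
opening: 0.6
```

```bash
python3 plan.py A 0.129; python3 - <<'E'
from h import *
for n in("scene","top"):
    p,d=capture(n); X=proj(n,[.6685,.1477,.14])[0]; u,v=X.astype(int)
    cv2.imwrite(f"pics/{n}1.png",cv2.resize(p[v-50:v+50,u-60:u+60],None,fx=5,fy=5,interpolation=cv2.INTER_CUBIC)[:,:,::-1])
E
```

```text
t 2.6 pos [0.6644 0.1479 0.1496] az 172.88 q6 -79.7 tilt [-0.0117 -0.0006]
F [-1.19 -0.23 -1.81] M [-0.008  0.053  0.012] open 0.6
dpos mm [  4.1  -0.2 -20.6]
turn about +z tool deg -0.12 units -0.02
units in current frame [-0.175  0.013  0.82 ]  after turn [-0.165  0.011  0.822]
```

View pics/scene1.png

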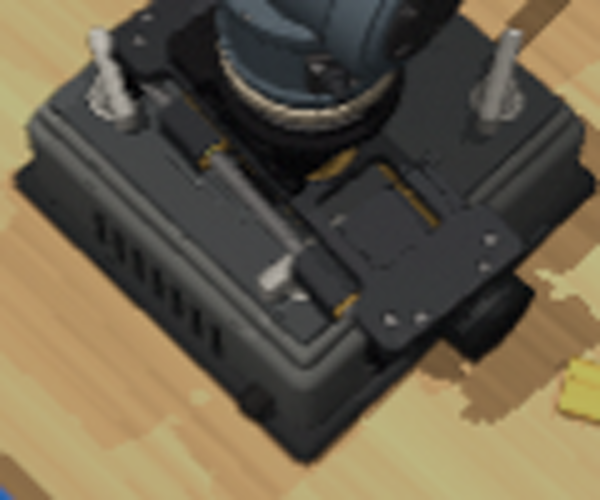

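Call:
{"op": "arm_command", "data": {
  "commands": [
    {"translation": [0,0,0],"dr": [0,0,0],"jaw": 0.4}
  ]
}}

```text
time_s: 2.78
position: [0.6689, 0.1492, 0.1567]
tcp_rot: [[-0.992, 0.122, 0.002], [0.122, 0.992, 0.0], [-0.002, 0.0, -1.0]]
force: [-0.0, -0.4, 0.7]
opening: 0.601
```

```bash
python3 plan.py A 0.129; python3 -c "
from rig import *;s=read_state();print(s['joint_positions'],s['qvel'])"
```

```text
t 2.78 pos [0.6689 0.1492 0.1567] az 172.97 q6 -79.7 tilt [0.0019 0.0001]
F [-0.01 -0.39  0.73] M [-0.01  -0.025 -0.046] open 0.601
dpos mm [ -0.4  -1.5 -27.7]
turn about +z tool deg -0.03 units -0.005
units in current frame [ 0.01  -0.061  1.109]  after turn [ 0.007 -0.06   1.109]
[ 3.25192491e+00  3.94375194e+01  7.65371557e+01 -2.64430602e-03
  6.39149414e+01 -7.97192603e+01] [ 0.10768319 -1.22692528 -0.7010812  -0.0561037  -0.22323613  0.06468147]
```

View pics/top1.png

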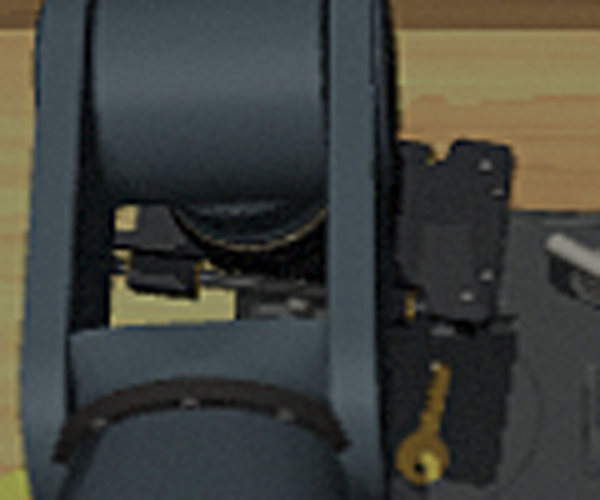

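Call:
{"op": "arm_command", "data": {
  "commands": [
    {"translation": [0,-0.06,0.3],"dr": [0,0,0],"jaw": 0.5},
    {"translation": [0,0,0.3],"dr": [0,0,0],"jaw": 0.5},
    {"translation": [0,0,0.25],"dr": [0,0,0],"jaw": 0.5},
    {"translation": [0,0,0.15],"dr": [0,0,0],"jaw": 0.5},
    {"translation": [0,0,0.05],"dr": [0,0,0],"jaw": 0.5},
    {"translation": [0,0,0],"dr": [0,0,0],"jaw": 0.5},
    {"translation": [0,0,0],"dr": [0,0,0],"jaw": 0.5}
  ]
}}

```text
time_s: 3.37
position: [0.668, 0.1474, 0.1293]
tcp_rot: [[-0.992, 0.123, 0.0], [0.123, 0.992, 0.0], [-0.0, 0.0, -1.0]]
force: [0.2, -0.4, -0.0]
opening: 0.505
```

```bash
python3 plan.py A 0.128
```

```text
t 3.37 pos [0.668  0.1474 0.1293] az 172.95 q6 -79.8 tilt [0.0001 0.    ]
F [ 0.22 -0.39 -0.02] M [ 0.022 -0.022  0.046] open 0.505
dpos mm [ 0.5  0.3 -1.3]
turn about +z tool deg -0.05 units -0.008
units in current frame [-0.017  0.013  0.051]  after turn [-0.017  0.013  0.051]
```

Call:
{"op": "arm_command", "data": {
  "commands": [
    {"translation": [0,0,0.03],"dr": [0,0,0],"jaw": 0.8},
    {"translation": [0,0,0],"dr": [0,0,0],"jaw": 0.85},
    {"translation": [0,0,0],"dr": [0,0,0],"jaw": 1},
    {"translation": [0,0,0],"dr": [0,0,0],"jaw": 1},
    {"translation": [0,0,0],"dr": [0,0,0],"jaw": 1},
    {"translation": [0,0,0],"dr": [0,0,0],"jaw": 1}
  ]
}}

```text
time_s: 3.87
position: [0.668, 0.1474, 0.1286]
tcp_rot: [[-0.992, 0.123, 0.0], [0.123, 0.992, 0.0], [-0.0, 0.0, -1.0]]
force: [-0.8, 0.1, 0.4]
opening: 0.128
```

```bash
python3 plan.py A 0.128
```

```text
t 3.87 pos [0.668  0.1474 0.1286] az 172.94 q6 -79.8 tilt [0.0002 0.    ]
F [-0.81  0.05  0.38] M [0.004 0.013 0.062] open 0.128
dpos mm [ 0.5  0.3 -0.6]
turn about +z tool deg -0.06 units -0.009
units in current frame [-0.019  0.015  0.026]  after turn [-0.019  0.015  0.026]
```

Call:
{"op": "arm_command", "data": {
  "commands": [
    {"translation": [0,0,0.002],"dr": [0,0,0.5],"jaw": 1},
    {"translation": [0,0,0.002],"dr": [0,0,1],"jaw": 1},
    {"translation": [0,0,0.002],"dr": [0,0,1],"jaw": 1},
    {"translation": [0,0,0.002],"dr": [0,0,1],"jaw": 1},
    {"translation": [0,0,0.002],"dr": [0,0,1],"jaw": 1},
    {"translation": [0,0,0.002],"dr": [0,0,1],"jaw": 1},
    {"translation": [0,0,0.002],"dr": [0,0,1],"jaw": 1},
    {"translation": [0,0,0.002],"dr": [0,0,1],"jaw": 1},
    {"translation": [0,0,0.002],"dr": [0,0,1],"jaw": 1},
    {"translation": [0,0,0.002],"dr": [0,0,1],"jaw": 1},
    {"translation": [0,0,0.002],"dr": [0,0,1],"jaw": 1},
    {"translation": [0,0,0.002],"dr": [0,0,1],"jaw": 1}
  ]
}}

```text
time_s: 4.87
position: [0.6676, 0.1464, 0.128]
tcp_rot: [[-0.236, 0.972, -0.001], [0.972, 0.236, -0.002], [-0.002, -0.001, -1.0]]
force: [-0.8, -2.4, 2.0]
opening: 0.107
```

```bash
python3 plan.py A 0.128
```

```text
t 4.87 pos [0.6676 0.1464 0.128 ] az 103.67 q6 -10.6 tilt [-0.0009 -0.0018]
F [-0.84 -2.4   2.01] M [-0.472  0.166 -0.015] open 0.107
dpos mm [ 0.9  1.3 -0. ]
turn about +z tool deg -69.33 units -11.555
units in current frame [0.043 0.046 0.002]  after turn [-0.028  0.056  0.002]
```

Call:
{"op": "arm_command", "data": {
  "commands": [
    {"translation": [0,0,0.002],"dr": [0,0,1],"jaw": 1},
    {"translation": [0,0,0.002],"dr": [0,0,1],"jaw": 1},
    {"translation": [0,0,0.002],"dr": [0,0,1],"jaw": 1},
    {"translation": [0,0,0.002],"dr": [0,0,1],"jaw": 1},
    {"translation": [0,0,0],"dr": [0,0,0],"jaw": 1}
  ]
}}

```text
time_s: 5.28
position: [0.6675, 0.1464, 0.1278]
tcp_rot: [[0.176, 0.984, -0.001], [0.984, -0.176, -0.002], [-0.002, -0.001, -1.0]]
force: [-1.5, -2.9, 2.1]
opening: 0.11
```

```bash
python3 plan.py A 0.128; python3 - <<'E'
from h import *
for n in("scene",):
    p,d=capture(n); X=proj(n,[.6685,.1477,.14])[0]; u,v=X.astype(int)
    cv2.imwrite(f"pics/{n}2.png",cv2.resize(p[v-50:v+50,u-60:u+60],None,fx=5,fy=5,interpolation=cv2.INTER_CUBIC)[:,:,::-1])
E
```

```text
t 5.28 pos [0.6675 0.1464 0.1278] az 79.85 q6 13.3 tilt [-0.0012 -0.0016]
F [-1.51 -2.9   2.08] M [-0.512  0.312 -0.04 ] open 0.11
dpos mm [1.  1.3 0.2]
turn about +z tool deg -93.15 units -15.525
units in current frame [ 0.058  0.03  -0.006]  after turn [-0.033  0.056 -0.006]
```

View pics/scene2.png

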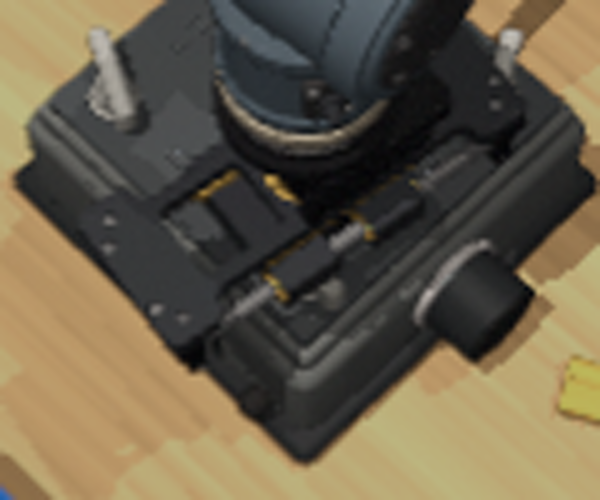

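```bash
cat > q.py <<'E'
from rig import *
import numpy as np
s=read_state();R=s["tcp_rot"]
print("t",round(s["time_s"],2),"az",round(float(np.degrees(np.arctan2(R[1,0],R[0,0]))),2),"q6",s["joint_positions"][5].round(2),"Mz",s["moment"][2].round(3),"tau6",s["tau"][5].round(4),"F",s["force"].round(1),"open",round(s["opening"],3),"pos",s["position"].round(4))
E
python3 q.py
```

```text
t 5.33 az 80.07 q6 13.05 Mz -0.033 tau6 0.1603 F [-2.6 -4.3  2.6] open 0.114 pos [0.6675 0.1464 0.1279]
```

Call:
{"op": "arm_command", "data": {
  "commands": [
    {"translation": [0,0,0.002],"dr": [0,0,0.5],"jaw": 1},
    {"translation": [0,0,0.001],"dr": [0,0,0.5],"jaw": 1},
    {"translation": [0,0,0],"dr": [0,0,0],"jaw": 1}
  ]
}}

```text
time_s: 5.58
position: [0.6675, 0.1464, 0.1278]
tcp_rot: [[0.275, 0.961, -0.001], [0.961, -0.275, -0.002], [-0.002, -0.001, -1.0]]
force: [-1.8, -4.2, 2.6]
opening: 0.114
```

```bash
python3 q.py
```

```text
t 5.58 az 74.05 q6 19.07 Mz -0.067 tau6 0.2395 F [-1.8 -4.2  2.6] open 0.114 pos [0.6675 0.1464 0.1278]
```

Call:
{"op": "arm_command", "data": {
  "commands": [
    {"translation": [0,0,0.002],"dr": [0,0,0.5],"jaw": 1},
    {"translation": [0,0,0.001],"dr": [0,0,0.4],"jaw": 1}
  ]
}}

```text
time_s: 5.75
position: [0.6674, 0.1464, 0.1278]
tcp_rot: [[0.364, 0.931, -0.001], [0.931, -0.364, -0.002], [-0.002, -0.001, -1.0]]
force: [-1.9, -3.6, 3.2]
opening: 0.111
```

```bash
python3 q.py
```

```text
t 5.75 az 68.64 q6 24.48 Mz 0.042 tau6 -0.2464 F [-1.9 -3.6  3.2] open 0.111 pos [0.6674 0.1464 0.1278]
```

Call:
{"op": "arm_command", "data": {
  "commands": [
    {"translation": [0,0,0.001],"dr": [0,0,0.45],"jaw": 1},
    {"translation": [0,0,0.001],"dr": [0,0,0.45],"jaw": 1}
  ]
}}

```text
time_s: 5.92
position: [0.6674, 0.1464, 0.1277]
tcp_rot: [[0.45, 0.893, -0.001], [0.893, -0.45, -0.002], [-0.002, -0.0, -1.0]]
force: [-3.3, -3.5, 3.6]
opening: 0.11
```

```bash
python3 q.py
```

```text
t 5.92 az 63.24 q6 29.88 Mz 0.036 tau6 -0.321 F [-3.3 -3.5  3.6] open 0.11 pos [0.6674 0.1464 0.1277]
```

Call:
{"op": "arm_command", "data": {
  "commands": [
    {"translation": [0,0,0.001],"dr": [0,0,0.4],"jaw": 1},
    {"translation": [0,0,0.001],"dr": [0,0,0.4],"jaw": 1}
  ]
}}

```text
time_s: 6.08
position: [0.6674, 0.1464, 0.1277]
tcp_rot: [[0.523, 0.852, -0.001], [0.852, -0.523, -0.002], [-0.002, -0.0, -1.0]]
force: [-2.5, -4.3, 3.8]
opening: 0.11
```

```bash
python3 q.py
```

```text
t 6.08 az 58.45 q6 34.66 Mz 0.027 tau6 -0.2746 F [-2.5 -4.3  3.8] open 0.11 pos [0.6674 0.1464 0.1277]
```

Call:
{"op": "arm_command", "data": {
  "commands": [
    {"translation": [0,0,0.001],"dr": [0,0,0.4],"jaw": 1},
    {"translation": [0,0,0.001],"dr": [0,0,0.4],"jaw": 1}
  ]
}}

```text
time_s: 6.25
position: [0.6673, 0.1465, 0.1276]
tcp_rot: [[0.593, 0.805, -0.002], [0.805, -0.593, -0.002], [-0.002, -0.0, -1.0]]
force: [-3.0, -4.3, 1.9]
opening: 0.11
```

```bash
python3 q.py
```

```text
t 6.25 az 53.66 q6 39.46 Mz 0.038 tau6 -0.2775 F [-3.  -4.3  1.9] open 0.11 pos [0.6673 0.1465 0.1276]
```

Call:
{"op": "arm_command", "data": {
  "commands": [
    {"translation": [0,0,0.001],"dr": [0,0,0.4],"jaw": 1},
    {"translation": [0,0,0.001],"dr": [0,0,0.4],"jaw": 1}
  ]
}}

```text
time_s: 6.42
position: [0.6673, 0.1465, 0.1276]
tcp_rot: [[0.658, 0.753, -0.002], [0.753, -0.658, -0.002], [-0.002, -0.0, -1.0]]
force: [-2.5, -4.7, 2.2]
opening: 0.11
```

```bash
python3 q.py
```

```text
t 6.42 az 48.85 q6 44.26 Mz 0.02 tau6 -0.2777 F [-2.5 -4.7  2.2] open 0.11 pos [0.6673 0.1465 0.1276]
```

Call:
{"op": "arm_command", "data": {
  "commands": [
    {"translation": [0,0,0.001],"dr": [0,0,0.4],"jaw": 1},
    {"translation": [0,0,0.001],"dr": [0,0,0.4],"jaw": 1}
  ]
}}

```text
time_s: 6.58
position: [0.6673, 0.1465, 0.1276]
tcp_rot: [[0.719, 0.695, -0.002], [0.695, -0.719, -0.002], [-0.002, 0.0, -1.0]]
force: [-2.4, -3.8, 3.4]
opening: 0.114
```

```bash
python3 q.py
```

```text
t 6.58 az 44.06 q6 49.06 Mz 0.062 tau6 -0.2775 F [-2.4 -3.8  3.4] open 0.114 pos [0.6673 0.1465 0.1276]
```

Call:
{"op": "arm_command", "data": {
  "commands": [
    {"translation": [0,0,0.001],"dr": [0,0,0.4],"jaw": 1},
    {"translation": [0,0,0.001],"dr": [0,0,0.4],"jaw": 1}
  ]
}}

```text
time_s: 6.75
position: [0.6673, 0.1465, 0.1275]
tcp_rot: [[0.774, 0.633, -0.002], [0.633, -0.774, -0.002], [-0.002, 0.0, -1.0]]
force: [-3.7, -4.8, 3.6]
opening: 0.115
```

```bash
python3 q.py
```

```text
t 6.75 az 39.26 q6 53.86 Mz 0.061 tau6 -0.274 F [-3.7 -4.8  3.6] open 0.115 pos [0.6673 0.1465 0.1275]
```

Call:
{"op": "arm_command", "data": {
  "commands": [
    {"translation": [0,0,0.001],"dr": [0,0,0.4],"jaw": 1},
    {"translation": [0,0,0.001],"dr": [0,0,0.4],"jaw": 1}
  ]
}}

```text
time_s: 6.92
position: [0.6673, 0.1465, 0.1275]
tcp_rot: [[0.824, 0.566, -0.002], [0.566, -0.824, -0.002], [-0.002, 0.001, -1.0]]
force: [-2.4, -4.4, 3.0]
opening: 0.113
```

```bash
python3 q.py
```

```text
t 6.92 az 34.48 q6 58.65 Mz 0.184 tau6 -0.1826 F [-2.4 -4.4  3. ] open 0.113 pos [0.6673 0.1465 0.1275]
```

Call:
{"op": "arm_command", "data": {
  "commands": [
    {"translation": [0,0,0.001],"dr": [0,0,0.4],"jaw": 1},
    {"translation": [0,0,0.001],"dr": [0,0,0.4],"jaw": 1}
  ]
}}

```text
time_s: 7.08
position: [0.6673, 0.1464, 0.1275]
tcp_rot: [[0.869, 0.496, -0.001], [0.496, -0.869, -0.002], [-0.002, 0.001, -1.0]]
force: [-3.0, -4.4, 3.4]
opening: 0.109
```

```bash
python3 q.py
```

```text
t 7.08 az 29.71 q6 63.43 Mz 0.294 tau6 -0.0593 F [-3.  -4.4  3.4] open 0.109 pos [0.6673 0.1464 0.1275]
```

Call:
{"op": "arm_command", "data": {
  "commands": [
    {"translation": [0,0,0],"dr": [0,0,0],"jaw": 1}
  ]
}}

```text
time_s: 7.17
position: [0.6673, 0.1464, 0.1274]
tcp_rot: [[0.868, 0.496, -0.001], [0.496, -0.868, -0.002], [-0.002, 0.001, -1.0]]
force: [-3.1, -4.0, 3.3]
opening: 0.112
```

```bash
python3 q.py
```

```text
t 7.17 az 29.75 q6 63.4 Mz 0.134 tau6 0.387 F [-3.1 -4.   3.3] open 0.112 pos [0.6673 0.1464 0.1274]
```

Call:
{"op": "arm_command", "data": {
  "commands": [
    {"translation": [0,0,0],"dr": [0,0,0],"jaw": 1}
  ]
}}

```text
time_s: 7.25
position: [0.6673, 0.1464, 0.1274]
tcp_rot: [[0.868, 0.497, -0.001], [0.497, -0.868, -0.002], [-0.002, 0.001, -1.0]]
force: [-1.9, -4.6, 3.0]
opening: 0.113
```

```bash
python3 q.py
```

```text
t 7.25 az 29.81 q6 63.33 Mz 0.117 tau6 0.1603 F [-1.9 -4.6  3. ] open 0.113 pos [0.6673 0.1464 0.1274]
```

Call:
{"op": "arm_command", "data": {
  "commands": [
    {"translation": [0,0,0],"dr": [0,0,0.2],"jaw": 1}
  ]
}}

```text
time_s: 7.33
position: [0.6673, 0.1464, 0.1274]
tcp_rot: [[0.878, 0.479, -0.001], [0.479, -0.878, -0.002], [-0.002, 0.001, -1.0]]
force: [-2.9, -5.0, 2.5]
opening: 0.113
```

```bash
python3 q.py
```

```text
t 7.33 az 28.62 q6 64.52 Mz 0.325 tau6 0.032 F [-2.9 -5.   2.5] open 0.113 pos [0.6673 0.1464 0.1274]
```

Call:
{"op": "arm_command", "data": {
  "commands": [
    {"translation": [0,0,0],"dr": [0,0,0.1],"jaw": 1}
  ]
}}

```text
time_s: 7.42
position: [0.6673, 0.1464, 0.1274]
tcp_rot: [[0.883, 0.47, -0.002], [0.47, -0.883, -0.002], [-0.002, 0.001, -1.0]]
force: [-3.3, -4.4, 3.0]
opening: 0.111
```

```bash
python3 q.py
```

```text
t 7.42 az 28.01 q6 65.14 Mz 0.32 tau6 0.2719 F [-3.3 -4.4  3. ] open 0.111 pos [0.6673 0.1464 0.1274]
```

Call:
{"op": "arm_command", "data": {
  "commands": [
    {"translation": [0,0,0],"dr": [0,0,0],"jaw": 0.5},
    {"translation": [0,0,0],"dr": [0,0,0],"jaw": 0.4},
    {"translation": [0,0,0],"dr": [0,0,0],"jaw": 0.4},
    {"translation": [0,0,-0.3],"dr": [0,0,0],"jaw": 0.4},
    {"translation": [0,0,-0.9],"dr": [0,0,0],"jaw": 0.4},
    {"translation": [0,0,-0.6],"dr": [0,0,0],"jaw": 0.4},
    {"translation": [0,0,0],"dr": [0,0,-1],"jaw": 0.4},
    {"translation": [0,0,0],"dr": [0,0,-1],"jaw": 0.4},
    {"translation": [0,0,0],"dr": [0,0,-1],"jaw": 0.4},
    {"translation": [0,0,0],"dr": [0,0,-1],"jaw": 0.4},
    {"translation": [0,0,0],"dr": [0,0,-1],"jaw": 0.4},
    {"translation": [0,0,0],"dr": [0,0,-1],"jaw": 0.4}
  ]
}}

```text
time_s: 8.42
position: [0.6683, 0.148, 0.1728]
tcp_rot: [[0.437, 0.9, 0.001], [0.9, -0.437, 0.001], [0.001, 0.001, -1.0]]
force: [-0.9, -0.0, -0.6]
opening: 0.599
```

```bash
python3 plan.py D 0.17
```

```text
t 8.42 pos [0.6683 0.148  0.1728] az 64.1 q6 29.0 tilt [0.0011 0.0008]
F [-0.89 -0.01 -0.59] M [-0.136  0.083  0.077] open 0.599
dpos mm [-136.  -128.1   -2.8]
turn about +z tool deg -158.9 units -26.483
units in current frame [-6.985 -2.657  0.1  ]  after turn [ 7.473 -0.036  0.111]
```

Call:
{"op": "arm_command", "data": {
  "commands": [
    {"translation": [-0.87,-0.33,0],"dr": [0,0,0],"jaw": 0.4},
    {"translation": [-0.87,-0.33,0],"dr": [0,0,0],"jaw": 0.4},
    {"translation": [-0.87,-0.33,0],"dr": [0,0,0],"jaw": 0.4},
    {"translation": [-0.87,-0.33,0],"dr": [0,0,0],"jaw": 0.4},
    {"translation": [-0.87,-0.33,0],"dr": [0,0,0],"jaw": 0.4},
    {"translation": [-0.87,-0.33,0],"dr": [0,0,0],"jaw": 0.4},
    {"translation": [-0.87,-0.33,0],"dr": [0,0,0],"jaw": 0.4},
    {"translation": [-0.87,-0.33,0],"dr": [0,0,0],"jaw": 0.4},
    {"translation": [0,0,0],"dr": [0,0,-1],"jaw": 0.4},
    {"translation": [0,0,0],"dr": [0,0,-1],"jaw": 0.4},
    {"translation": [0,0,0],"dr": [0,0,-1],"jaw": 0.4},
    {"translation": [0,0,0],"dr": [0,0,-1],"jaw": 0.4}
  ]
}}

```text
time_s: 9.42
position: [0.5324, 0.0206, 0.1729]
tcp_rot: [[0.034, 0.999, 0.002], [0.999, -0.034, 0.0], [0.0, 0.002, -1.0]]
force: [0.7, 0.0, 0.0]
opening: 0.6
```

Call:
{"op": "arm_command", "data": {
  "commands": [
    {"translation": [0,0,0],"dr": [0,0,-1],"jaw": 0.4},
    {"translation": [0,0,0],"dr": [0,0,-1],"jaw": 0.4},
    {"translation": [0,0,0],"dr": [0,0,-1],"jaw": 0.4},
    {"translation": [0,0,0],"dr": [0,0,-1],"jaw": 0.4},
    {"translation": [0,0,0],"dr": [0,0,-1],"jaw": 0.4},
    {"translation": [0,0,0],"dr": [0,0,-1],"jaw": 0.4},
    {"translation": [0,0,0],"dr": [0,0,-1],"jaw": 0.4},
    {"translation": [0,0,0],"dr": [0,0,-1],"jaw": 0.4},
    {"translation": [0,0,0],"dr": [0,0,-1],"jaw": 0.4},
    {"translation": [0,0,0],"dr": [0,0,-1],"jaw": 0.4},
    {"translation": [0,0,0],"dr": [0,0,-1],"jaw": 0.4},
    {"translation": [0,0,0],"dr": [0,0,-1],"jaw": 0.4}
  ]
}}

```text
time_s: 10.42
position: [0.5325, 0.0209, 0.1728]
tcp_rot: [[-0.94, 0.341, 0.002], [0.341, 0.94, 0.0], [-0.001, 0.001, -1.0]]
force: [-0.1, 0.7, -0.6]
opening: 0.603
```

```bash
python3 plan.py D 0.129; python3 - <<'E'
from h import *
for n in("scene",):
    p,d=capture(n); np.savez("s3.npz",p=p)
    cv2.imwrite(f"pics/{n}3.png",cv2.resize(p[220:350,255:395],None,fx=4.5,fy=4.5,interpolation=cv2.INTER_CUBIC)[:,:,::-1])
E
```

```text
t 10.42 pos [0.5325 0.0209 0.1728] az 160.09 q6 -79.9 tilt [0.0017 0.0004]
F [-0.1   0.66 -0.62] M [0.015 0.021 0.014] open 0.603
dpos mm [ -0.2  -1.  -43.8]
turn about +z tool deg -62.91 units -10.485
units in current frame [-0.004 -0.042  1.753]  after turn [ 0.033 -0.024  1.753]
```

View pics/scene3.png

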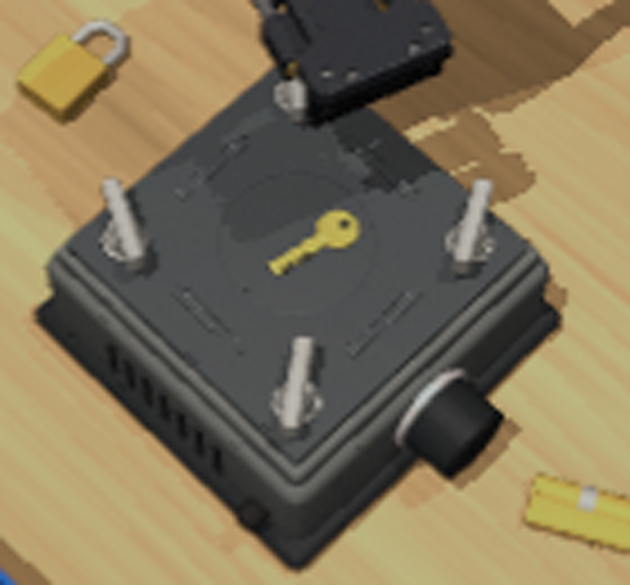

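Call:
{"op": "arm_command", "data": {
  "commands": [
    {"translation": [0,0,0],"dr": [0,0,-1],"jaw": 0.4},
    {"translation": [0,0,0],"dr": [0,0,-1],"jaw": 0.4},
    {"translation": [0,0,0],"dr": [0,0,-1],"jaw": 0.4},
    {"translation": [0,0,0],"dr": [0,0,-1],"jaw": 0.5},
    {"translation": [0,0,0],"dr": [0,0,-1],"jaw": 0.5},
    {"translation": [0,0,0],"dr": [0,0,-1],"jaw": 0.5},
    {"translation": [0,0,0],"dr": [0,0,-1],"jaw": 0.5},
    {"translation": [0,0,0],"dr": [0,0,-1],"jaw": 0.5},
    {"translation": [0,0,0],"dr": [0,0,-1],"jaw": 0.5},
    {"translation": [0,0,0],"dr": [0,0,-1],"jaw": 0.5},
    {"translation": [0.06,-0.03,0],"dr": [0,0,-0.4],"jaw": 0.5}
  ]
}}

```text
time_s: 11.38
position: [0.5318, 0.0194, 0.1727]
tcp_rot: [[-0.74, -0.673, 0.002], [-0.673, 0.74, 0.0], [-0.001, -0.001, -1.0]]
force: [-0.6, 0.3, 0.3]
opening: 0.499
```

Call:
{"op": "arm_command", "data": {
  "commands": [
    {"translation": [0,0,0.3],"dr": [0,0,0],"jaw": 0.5},
    {"translation": [0,0,0.4],"dr": [0,0,0],"jaw": 0.5},
    {"translation": [0,0,0.4],"dr": [0,0,0],"jaw": 0.5},
    {"translation": [0,0,0.3],"dr": [0,0,0],"jaw": 0.5},
    {"translation": [0,0,0.2],"dr": [0,0,0],"jaw": 0.5},
    {"translation": [0,0,0.1],"dr": [0,0,0],"jaw": 0.5},
    {"translation": [0,0,0.02],"dr": [0,0,0],"jaw": 0.5},
    {"translation": [0,0,0],"dr": [0,0,0],"jaw": 0.5}
  ]
}}

```text
time_s: 12.05
position: [0.5311, 0.019, 0.1289]
tcp_rot: [[-0.742, -0.671, -0.0], [-0.671, 0.742, 0.0], [0.0, 0.0, -1.0]]
force: [-0.0, 0.4, -0.1]
opening: 0.501
```

```bash
python3 plan.py D 0.1285; python3 q.py
```

```text
t 12.05 pos [0.5311 0.019  0.1289] az -137.87 q6 -142.1 tilt [-0.0004  0.0001]
F [-0.01  0.4  -0.11] M [ 0.059  0.043 -0.04 ] open 0.501
dpos mm [ 1.2  0.9 -0.4]
turn about +z tool deg -0.87 units -0.144
units in current frame [-0.059 -0.005  0.017]  after turn [-0.059 -0.006  0.017]
t 12.05 az -137.87 q6 -142.14 Mz -0.04 tau6 0.0018 F [-0.   0.4 -0.1] open 0.501 pos [0.5311 0.019  0.1289]
```

Call:
{"op": "arm_command", "data": {
  "commands": [
    {"translation": [-0.02,0,0.01],"dr": [0,0,0],"jaw": 0.8},
    {"translation": [0,0,0],"dr": [0,0,0],"jaw": 0.85},
    {"translation": [0,0,0],"dr": [0,0,0],"jaw": 1},
    {"translation": [0,0,0],"dr": [0,0,0],"jaw": 1},
    {"translation": [0,0,0],"dr": [0,0,0],"jaw": 1},
    {"translation": [0,0,0],"dr": [0,0,0],"jaw": 1}
  ]
}}

```text
time_s: 12.55
position: [0.5315, 0.0194, 0.1291]
tcp_rot: [[-0.741, -0.671, 0.0], [-0.671, 0.741, 0.0], [-0.0, -0.0, -1.0]]
force: [-1.0, 2.0, 0.2]
opening: 0.132
```

```bash
python3 q.py
```

```text
t 12.55 az -137.86 q6 -142.11 Mz 0.097 tau6 0.0179 F [-1.   2.   0.2] open 0.132 pos [0.5315 0.0194 0.1291]
```

Call:
{"op": "arm_command", "data": {
  "commands": [
    {"translation": [0,0,0.002],"dr": [0,0,0.5],"jaw": 1},
    {"translation": [0,0,0.002],"dr": [0,0,1],"jaw": 1},
    {"translation": [0,0,0.002],"dr": [0,0,1],"jaw": 1},
    {"translation": [0,0,0.002],"dr": [0,0,1],"jaw": 1},
    {"translation": [0,0,0.002],"dr": [0,0,1],"jaw": 1},
    {"translation": [0,0,0.002],"dr": [0,0,1],"jaw": 1},
    {"translation": [0,0,0.002],"dr": [0,0,1],"jaw": 1},
    {"translation": [0,0,0.002],"dr": [0,0,1],"jaw": 1},
    {"translation": [0,0,0.002],"dr": [0,0,1],"jaw": 1},
    {"translation": [0,0,0.002],"dr": [0,0,1],"jaw": 1},
    {"translation": [0,0,0.002],"dr": [0,0,1],"jaw": 1},
    {"translation": [0,0,0.002],"dr": [0,0,1],"jaw": 1}
  ]
}}

```text
time_s: 13.55
position: [0.5313, 0.0193, 0.1285]
tcp_rot: [[-0.89, 0.456, -0.0], [0.456, 0.89, -0.0], [0.0, -0.0, -1.0]]
force: [-1.2, -0.2, 0.9]
opening: 0.114
```

Call:
{"op": "arm_command", "data": {
  "commands": [
    {"translation": [0,0,0.002],"dr": [0,0,1],"jaw": 1},
    {"translation": [0,0,0.002],"dr": [0,0,1],"jaw": 1},
    {"translation": [0,0,0.002],"dr": [0,0,1],"jaw": 1},
    {"translation": [0,0,0.002],"dr": [0,0,0.8],"jaw": 1},
    {"translation": [0,0,0.001],"dr": [0,0,0.4],"jaw": 1},
    {"translation": [0,0,0.001],"dr": [0,0,0.4],"jaw": 1}
  ]
}}

```text
time_s: 14.05
position: [0.5312, 0.0192, 0.1283]
tcp_rot: [[-0.58, 0.815, -0.001], [0.815, 0.58, -0.0], [0.0, -0.001, -1.0]]
force: [-0.8, -0.5, 1.7]
opening: 0.114
```

```bash
python3 q.py
```

```text
t 14.05 az 125.44 q6 -45.39 Mz 0.056 tau6 -0.2704 F [-0.8 -0.5  1.7] open 0.114 pos [0.5312 0.0192 0.1283]
```

Call:
{"op": "arm_command", "data": {
  "commands": [
    {"translation": [0,0,0.001],"dr": [0,0,0.4],"jaw": 1},
    {"translation": [0,0,0.001],"dr": [0,0,0.4],"jaw": 1}
  ]
}}

```text
time_s: 14.22
position: [0.5312, 0.0192, 0.1282]
tcp_rot: [[-0.51, 0.86, -0.001], [0.86, 0.51, -0.0], [0.0, -0.001, -1.0]]
force: [-1.2, -1.1, 1.8]
opening: 0.112
```

```bash
python3 q.py
```

```text
t 14.22 az 120.65 q6 -40.6 Mz 0.049 tau6 -0.2907 F [-1.2 -1.1  1.8] open 0.112 pos [0.5312 0.0192 0.1282]
```

Call:
{"op": "arm_command", "data": {
  "commands": [
    {"translation": [0,0,0.001],"dr": [0,0,0.4],"jaw": 1},
    {"translation": [0,0,0.001],"dr": [0,0,0.4],"jaw": 1},
    {"translation": [0,0,0.001],"dr": [0,0,0.4],"jaw": 1}
  ]
}}

```text
time_s: 14.47
position: [0.5311, 0.0192, 0.1282]
tcp_rot: [[-0.398, 0.917, -0.001], [0.917, 0.398, -0.0], [-0.0, -0.001, -1.0]]
force: [-0.8, -0.6, 0.8]
opening: 0.109
```

```bash
python3 q.py
```

```text
t 14.47 az 113.45 q6 -33.4 Mz 0.08 tau6 -0.2908 F [-0.8 -0.6  0.8] open 0.109 pos [0.5311 0.0192 0.1282]
```

Call:
{"op": "arm_command", "data": {
  "commands": [
    {"translation": [0,0,0.001],"dr": [0,0,0.4],"jaw": 1},
    {"translation": [0,0,0.001],"dr": [0,0,0.4],"jaw": 1},
    {"translation": [0,0,0.001],"dr": [0,0,0.4],"jaw": 1}
  ]
}}

```text
time_s: 14.72
position: [0.5311, 0.0191, 0.1281]
tcp_rot: [[-0.28, 0.96, -0.001], [0.96, 0.28, -0.0], [-0.0, -0.001, -1.0]]
force: [-1.4, -0.5, 1.7]
opening: 0.111
```

```bash
python3 q.py
```

```text
t 14.72 az 106.25 q6 -26.2 Mz 0.007 tau6 -0.2909 F [-1.4 -0.5  1.7] open 0.111 pos [0.5311 0.0191 0.1281]
```

Call:
{"op": "arm_command", "data": {
  "commands": [
    {"translation": [0,0,0.001],"dr": [0,0,0.4],"jaw": 1},
    {"translation": [0,0,0.001],"dr": [0,0,0.4],"jaw": 1},
    {"translation": [0,0,0.001],"dr": [0,0,0.4],"jaw": 1}
  ]
}}

```text
time_s: 14.97
position: [0.531, 0.0192, 0.128]
tcp_rot: [[-0.157, 0.988, -0.001], [0.988, 0.157, -0.0], [-0.0, -0.001, -1.0]]
force: [-1.3, -0.9, 1.4]
opening: 0.113
```

```bash
python3 q.py
```

```text
t 14.97 az 99.05 q6 -19.0 Mz 0.036 tau6 -0.2908 F [-1.3 -0.9  1.4] open 0.113 pos [0.531  0.0192 0.128 ]
```

Call:
{"op": "arm_command", "data": {
  "commands": [
    {"translation": [0,0,0.001],"dr": [0,0,0.4],"jaw": 1},
    {"translation": [0,0,0.001],"dr": [0,0,0.4],"jaw": 1},
    {"translation": [0,0,0.001],"dr": [0,0,0.4],"jaw": 1}
  ]
}}

```text
time_s: 15.22
position: [0.531, 0.0191, 0.128]
tcp_rot: [[-0.032, 0.999, -0.001], [0.999, 0.032, -0.0], [-0.0, -0.001, -1.0]]
force: [-1.5, -0.9, 2.1]
opening: 0.114
```

```bash
python3 q.py
```

```text
t 15.22 az 91.85 q6 -11.8 Mz 0.044 tau6 -0.2902 F [-1.5 -0.9  2.1] open 0.114 pos [0.531  0.0191 0.128 ]
```

Call:
{"op": "arm_command", "data": {
  "commands": [
    {"translation": [0,0,0.001],"dr": [0,0,0.4],"jaw": 1},
    {"translation": [0,0,0.001],"dr": [0,0,0.4],"jaw": 1},
    {"translation": [0,0,0.001],"dr": [0,0,0.4],"jaw": 1}
  ]
}}

```text
time_s: 15.47
position: [0.5309, 0.0191, 0.1279]
tcp_rot: [[0.093, 0.996, -0.001], [0.996, -0.093, -0.0], [-0.001, -0.001, -1.0]]
force: [-1.2, -0.2, 2.2]
opening: 0.114
```

```bash
python3 q.py
```

```text
t 15.47 az 84.66 q6 -4.6 Mz 0.055 tau6 -0.289 F [-1.2 -0.2  2.2] open 0.114 pos [0.5309 0.0191 0.1279]
```

Call:
{"op": "arm_command", "data": {
  "commands": [
    {"translation": [0,0,0.001],"dr": [0,0,0.4],"jaw": 1},
    {"translation": [0,0,0.001],"dr": [0,0,0.4],"jaw": 1},
    {"translation": [0,0,0.001],"dr": [0,0,0.4],"jaw": 1}
  ]
}}

```text
time_s: 15.72
position: [0.5309, 0.0191, 0.1279]
tcp_rot: [[0.217, 0.976, -0.001], [0.976, -0.217, -0.0], [-0.001, -0.001, -1.0]]
force: [-2.2, -1.2, 2.8]
opening: 0.115
```

```bash
python3 q.py
```

```text
t 15.72 az 77.46 q6 2.6 Mz 0.078 tau6 -0.2874 F [-2.2 -1.2  2.8] open 0.115 pos [0.5309 0.0191 0.1279]
```

Call:
{"op": "arm_command", "data": {
  "commands": [
    {"translation": [0,0,0.001],"dr": [0,0,0.4],"jaw": 1},
    {"translation": [0,0,0.001],"dr": [0,0,0.4],"jaw": 1},
    {"translation": [0,0,0.001],"dr": [0,0,0.4],"jaw": 1}
  ]
}}

```text
time_s: 15.97
position: [0.5309, 0.0192, 0.1278]
tcp_rot: [[0.338, 0.941, -0.001], [0.941, -0.338, -0.0], [-0.001, -0.001, -1.0]]
force: [-1.5, -1.5, 2.9]
opening: 0.113
```

```bash
python3 q.py
```

```text
t 15.97 az 70.26 q6 9.8 Mz 0.061 tau6 -0.2848 F [-1.5 -1.5  2.9] open 0.113 pos [0.5309 0.0192 0.1278]
```

Call:
{"op": "arm_command", "data": {
  "commands": [
    {"translation": [0,0,0.001],"dr": [0,0,0.4],"jaw": 1},
    {"translation": [0,0,0.001],"dr": [0,0,0.4],"jaw": 1},
    {"translation": [0,0,0.001],"dr": [0,0,0.4],"jaw": 1}
  ]
}}

```text
time_s: 16.22
position: [0.5308, 0.0192, 0.1278]
tcp_rot: [[0.453, 0.891, -0.001], [0.891, -0.453, -0.0], [-0.001, -0.001, -1.0]]
force: [-1.8, -1.2, 3.1]
opening: 0.111
```

```bash
python3 q.py
```

```text
t 16.22 az 63.06 q6 17.0 Mz 0.041 tau6 -0.2817 F [-1.8 -1.2  3.1] open 0.111 pos [0.5308 0.0192 0.1278]
```

Call:
{"op": "arm_command", "data": {
  "commands": [
    {"translation": [0,0,0.001],"dr": [0,0,0.4],"jaw": 1},
    {"translation": [0,0,0.001],"dr": [0,0,0.4],"jaw": 1},
    {"translation": [0,0,0.001],"dr": [0,0,0.4],"jaw": 1}
  ]
}}

```text
time_s: 16.47
position: [0.5308, 0.0192, 0.1277]
tcp_rot: [[0.561, 0.828, -0.001], [0.828, -0.561, -0.0], [-0.001, -0.001, -1.0]]
force: [-2.4, -0.3, 2.6]
opening: 0.112
```

```bash
python3 q.py
```

```text
t 16.47 az 55.86 q6 24.2 Mz 0.035 tau6 -0.2797 F [-2.4 -0.3  2.6] open 0.112 pos [0.5308 0.0192 0.1277]
```

Call:
{"op": "arm_command", "data": {
  "commands": [
    {"translation": [0,0,0.001],"dr": [0,0,0.4],"jaw": 1},
    {"translation": [0,0,0.001],"dr": [0,0,0.4],"jaw": 1},
    {"translation": [0,0,0.001],"dr": [0,0,0.4],"jaw": 1}
  ]
}}

```text
time_s: 16.72
position: [0.5308, 0.0191, 0.1276]
tcp_rot: [[0.66, 0.751, -0.001], [0.751, -0.66, -0.001], [-0.001, -0.001, -1.0]]
force: [-1.7, -0.4, 3.6]
opening: 0.115
```

```bash
python3 q.py
```

```text
t 16.72 az 48.68 q6 31.39 Mz 0.134 tau6 -0.2021 F [-1.7 -0.4  3.6] open 0.115 pos [0.5308 0.0191 0.1276]
```

Call:
{"op": "arm_command", "data": {
  "commands": [
    {"translation": [0,0,0.001],"dr": [0,0,0.4],"jaw": 1},
    {"translation": [0,0,0.001],"dr": [0,0,0.4],"jaw": 1}
  ]
}}

```text
time_s: 16.88
position: [0.5308, 0.0191, 0.1276]
tcp_rot: [[0.72, 0.694, -0.001], [0.694, -0.72, -0.001], [-0.001, -0.0, -1.0]]
force: [-1.7, -1.4, 3.9]
opening: 0.111
```

```bash
python3 q.py
```

```text
t 16.88 az 43.91 q6 36.17 Mz 0.24 tau6 -0.0947 F [-1.7 -1.4  3.9] open 0.111 pos [0.5308 0.0191 0.1276]
```

Call:
{"op": "arm_command", "data": {
  "commands": [
    {"translation": [0,0,0],"dr": [0,0,0.15],"jaw": 1}
  ]
}}

```text
time_s: 16.97
position: [0.5308, 0.0191, 0.1276]
tcp_rot: [[0.731, 0.683, -0.001], [0.683, -0.731, -0.001], [-0.002, -0.0, -1.0]]
force: [-2.3, -0.7, 4.2]
opening: 0.113
```

```bash
python3 q.py
```

```text
t 16.97 az 43.06 q6 37.03 Mz 0.232 tau6 0.2717 F [-2.3 -0.7  4.2] open 0.113 pos [0.5308 0.0191 0.1276]
```

Call:
{"op": "arm_command", "data": {
  "commands": [
    {"translation": [0,0,0],"dr": [0,0,0.3],"jaw": 1}
  ]
}}

```text
time_s: 17.05
position: [0.5309, 0.019, 0.1276]
tcp_rot: [[0.751, 0.66, -0.001], [0.66, -0.751, -0.001], [-0.002, -0.0, -1.0]]
force: [-2.8, -1.7, 3.5]
opening: 0.115
```

```bash
python3 q.py
```

```text
t 17.05 az 41.31 q6 38.78 Mz 0.345 tau6 -0.0083 F [-2.8 -1.7  3.5] open 0.115 pos [0.5309 0.019  0.1276]
```

Call:
{"op": "arm_command", "data": {
  "commands": [
    {"translation": [0,0,0],"dr": [0,0,0],"jaw": 0.5},
    {"translation": [0,0,0],"dr": [0,0,0],"jaw": 0.4},
    {"translation": [0,0,0],"dr": [0,0,0],"jaw": 0.4},
    {"translation": [0,0,-0.3],"dr": [0,0,0],"jaw": 0.4},
    {"translation": [0,0,-0.9],"dr": [0,0,0],"jaw": 0.4},
    {"translation": [0,0,-0.6],"dr": [0,0,0],"jaw": 0.4},
    {"translation": [0,0,0],"dr": [0,0,-1],"jaw": 0.4},
    {"translation": [0,0,0],"dr": [0,0,-1],"jaw": 0.4},
    {"translation": [0,0,0],"dr": [0,0,-1],"jaw": 0.4},
    {"translation": [0,0,0],"dr": [0,0,-1],"jaw": 0.4},
    {"translation": [0,0,0],"dr": [0,0,-1],"jaw": 0.4},
    {"translation": [0,0,0],"dr": [0,0,-1],"jaw": 0.4}
  ]
}}

```text
time_s: 18.05
position: [0.5318, 0.0194, 0.1728]
tcp_rot: [[0.216, 0.976, 0.001], [0.976, -0.216, 0.0], [0.0, 0.001, -1.0]]
force: [-0.4, 0.6, 0.1]
opening: 0.603
```

```bash
sed -i 's/^T=.*/T=dict(A=(.6677,.1468,173),B=(.6635,.0148,238),C=(.5357,.1510,206),D=(.5315,.0190,223))/' plan.py; python3 plan.py B 0.17
```

```text
t 18.05 pos [0.5318 0.0194 0.1728] az 77.55 q6 2.5 tilt [0.0009 0.0001]
F [-0.45  0.63  0.09] M [-0.082  0.054  0.021] open 0.603
dpos mm [131.7  -4.6  -2.8]
turn about +z tool deg -160.45 units -26.742
units in current frame [0.957 5.182 0.116]  after turn [-2.636 -4.563  0.111]
```

Call:
{"op": "arm_command", "data": {
  "commands": [
    {"translation": [0.137,0.74,0],"dr": [0,0,0],"jaw": 0.4},
    {"translation": [0.137,0.74,0],"dr": [0,0,0],"jaw": 0.4},
    {"translation": [0.137,0.74,0],"dr": [0,0,0],"jaw": 0.4},
    {"translation": [0.137,0.74,0],"dr": [0,0,0],"jaw": 0.4},
    {"translation": [0.137,0.74,0],"dr": [0,0,0],"jaw": 0.4},
    {"translation": [0.137,0.74,0],"dr": [0,0,0],"jaw": 0.4},
    {"translation": [0.137,0.74,0],"dr": [0,0,0],"jaw": 0.4},
    {"translation": [0,0,0],"dr": [0,0,-1],"jaw": 0.4},
    {"translation": [0,0,0],"dr": [0,0,-1],"jaw": 0.4},
    {"translation": [0,0,0],"dr": [0,0,-1],"jaw": 0.4},
    {"translation": [0,0,0],"dr": [0,0,-1],"jaw": 0.4},
    {"translation": [0,0,0],"dr": [0,0,-1],"jaw": 0.4}
  ]
}}

```text
time_s: 19.05
position: [0.6633, 0.0142, 0.1725]
tcp_rot: [[-0.302, 0.953, 0.0], [0.953, 0.302, 0.0], [0.0, 0.0, -1.0]]
force: [-0.4, -0.3, 0.6]
opening: 0.601
```

Call:
{"op": "arm_command", "data": {
  "commands": [
    {"translation": [0,0,0],"dr": [0,0,-1],"jaw": 0.4},
    {"translation": [0,0,0],"dr": [0,0,-1],"jaw": 0.4},
    {"translation": [0,0,0],"dr": [0,0,-1],"jaw": 0.4},
    {"translation": [0,0,0],"dr": [0,0,-1],"jaw": 0.4},
    {"translation": [0,0,0],"dr": [0,0,-1],"jaw": 0.4},
    {"translation": [0,0,0],"dr": [0,0,-1],"jaw": 0.4},
    {"translation": [0,0,0],"dr": [0,0,-1],"jaw": 0.4},
    {"translation": [0,0,0],"dr": [0,0,-1],"jaw": 0.4},
    {"translation": [0,0,0],"dr": [0,0,-1],"jaw": 0.4},
    {"translation": [0,0,0],"dr": [0,0,-1],"jaw": 0.4},
    {"translation": [0,0,0],"dr": [0,0,-1],"jaw": 0.4},
    {"translation": [0,0,0],"dr": [0,0,-1],"jaw": 0.4}
  ]
}}

```text
time_s: 20.05
position: [0.6632, 0.0142, 0.1726]
tcp_rot: [[-1.0, 0.008, 0.0], [0.008, 1.0, 0.0], [-0.0, 0.0, -1.0]]
force: [-0.5, 0.6, -0.2]
opening: 0.601
```

```bash
python3 plan.py B 0.129; python3 - <<'E'
from h import *
for n in("scene",):
    p,d=capture(n)
    cv2.imwrite(f"pics/{n}4.png",cv2.resize(p[220:350,255:395],None,fx=4.5,fy=4.5,interpolation=cv2.INTER_CUBIC)[:,:,::-1])
E
```

```text
t 20.05 pos [0.6632 0.0142 0.1726] az 179.55 q6 -98.0 tilt [0.0004 0.0002]
F [-0.49  0.55 -0.17] M [ 0.011 -0.029  0.027] open 0.601
dpos mm [  0.3   0.6 -43.6]
turn about +z tool deg -58.45 units -9.741
units in current frame [-0.01   0.024  1.745]  after turn [-0.026  0.004  1.745]
```

View pics/scene4.png

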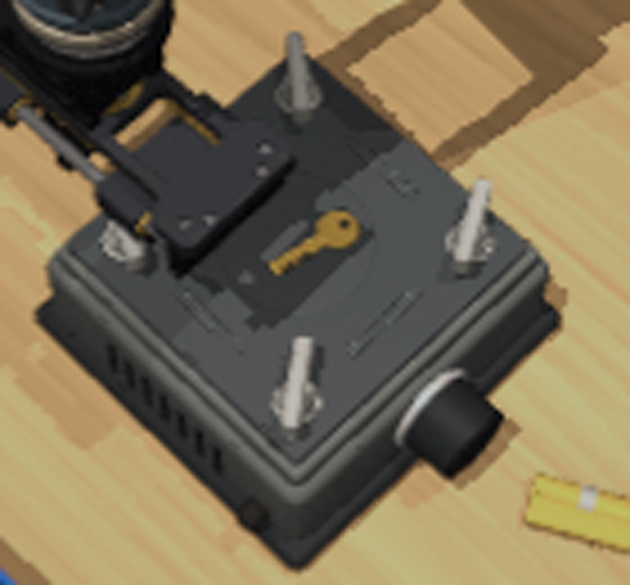

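Call:
{"op": "arm_command", "data": {
  "commands": [
    {"translation": [0,0,0],"dr": [0,0,-1],"jaw": 0.4},
    {"translation": [0,0,0],"dr": [0,0,-1],"jaw": 0.4},
    {"translation": [0,0,0],"dr": [0,0,-1],"jaw": 0.4},
    {"translation": [0,0,0],"dr": [0,0,-1],"jaw": 0.5},
    {"translation": [0,0,0],"dr": [0,0,-1],"jaw": 0.5},
    {"translation": [0,0,0],"dr": [0,0,-1],"jaw": 0.5},
    {"translation": [0,0,0],"dr": [0,0,-1],"jaw": 0.5},
    {"translation": [0,0,0],"dr": [0,0,-1],"jaw": 0.5},
    {"translation": [0,0,0],"dr": [0,0,-1],"jaw": 0.5},
    {"translation": [-0.02,0,0],"dr": [0,0,-0.7],"jaw": 0.5}
  ]
}}

```text
time_s: 20.93
position: [0.6635, 0.0146, 0.1725]
tcp_rot: [[-0.536, -0.844, 0.0], [-0.844, 0.536, 0.0], [-0.0, -0.0, -1.0]]
force: [-0.3, -0.1, -0.6]
opening: 0.504
```

Call:
{"op": "arm_command", "data": {
  "commands": [
    {"translation": [0,0,0.3],"dr": [0,0,0],"jaw": 0.5},
    {"translation": [0,0,0.4],"dr": [0,0,0],"jaw": 0.5},
    {"translation": [0,0,0.4],"dr": [0,0,0],"jaw": 0.5},
    {"translation": [0,0,0.3],"dr": [0,0,0],"jaw": 0.5},
    {"translation": [0,0,0.2],"dr": [0,0,0],"jaw": 0.5},
    {"translation": [0,0,0.1],"dr": [0,0,0],"jaw": 0.5},
    {"translation": [0,0,0.02],"dr": [0,0,0],"jaw": 0.5},
    {"translation": [0,0,0],"dr": [0,0,0],"jaw": 0.5}
  ]
}}

```text
time_s: 21.6
position: [0.6634, 0.0145, 0.129]
tcp_rot: [[-0.538, -0.843, -0.0], [-0.843, 0.538, 0.0], [0.0, 0.0, -1.0]]
force: [0.6, 0.1, -0.1]
opening: 0.5
```

```bash
python3 plan.py B 0.1285
```

```text
t 21.6 pos [0.6634 0.0145 0.129 ] az -122.57 q6 -155.8 tilt [-0.0002  0.0001]
F [ 0.57  0.09 -0.06] M [ 0.092  0.075 -0.055] open 0.5
dpos mm [ 0.1  0.3 -0.5]
turn about +z tool deg -0.57 units -0.095
units in current frame [-0.011  0.004  0.02 ]  after turn [-0.011  0.004  0.02 ]
```

Call:
{"op": "arm_command", "data": {
  "commands": [
    {"translation": [0,0,0.01],"dr": [0,0,0],"jaw": 0.8},
    {"translation": [0,0,0],"dr": [0,0,0],"jaw": 0.85},
    {"translation": [0,0,0],"dr": [0,0,0],"jaw": 1},
    {"translation": [0,0,0],"dr": [0,0,0],"jaw": 1},
    {"translation": [0,0,0],"dr": [0,0,0],"jaw": 1},
    {"translation": [0,0,0],"dr": [0,0,0],"jaw": 1}
  ]
}}

```text
time_s: 22.1
position: [0.6631, 0.0147, 0.1291]
tcp_rot: [[-0.538, -0.843, -0.001], [-0.843, 0.538, 0.0], [-0.0, 0.001, -1.0]]
force: [-4.5, 3.9, 2.1]
opening: 0.133
```

```bash
python3 q.py
```

```text
t 22.1 az -122.56 q6 -155.82 Mz 0.034 tau6 0.052 F [-4.5  3.9  2.1] open 0.133 pos [0.6631 0.0147 0.1291]
```

Call:
{"op": "arm_command", "data": {
  "commands": [
    {"translation": [0,0,0.002],"dr": [0,0,0.5],"jaw": 1},
    {"translation": [0,0,0.002],"dr": [0,0,1],"jaw": 1},
    {"translation": [0,0,0.002],"dr": [0,0,1],"jaw": 1},
    {"translation": [0,0,0.002],"dr": [0,0,1],"jaw": 1},
    {"translation": [0,0,0.002],"dr": [0,0,1],"jaw": 1},
    {"translation": [0,0,0.002],"dr": [0,0,1],"jaw": 1},
    {"translation": [0,0,0.002],"dr": [0,0,1],"jaw": 1},
    {"translation": [0,0,0.002],"dr": [0,0,1],"jaw": 1},
    {"translation": [0,0,0.002],"dr": [0,0,1],"jaw": 1},
    {"translation": [0,0,0.002],"dr": [0,0,1],"jaw": 1},
    {"translation": [0,0,0.002],"dr": [0,0,1],"jaw": 1},
    {"translation": [0,0,0.002],"dr": [0,0,1],"jaw": 1}
  ]
}}

```text
time_s: 23.1
position: [0.663, 0.0148, 0.1285]
tcp_rot: [[-0.979, 0.205, -0.001], [0.205, 0.979, 0.0], [0.001, 0.0, -1.0]]
force: [-1.0, -0.2, 1.0]
opening: 0.112
```

Call:
{"op": "arm_command", "data": {
  "commands": [
    {"translation": [0,0,0.002],"dr": [0,0,1],"jaw": 1},
    {"translation": [0,0,0.002],"dr": [0,0,1],"jaw": 1},
    {"translation": [0,0,0.002],"dr": [0,0,0.8],"jaw": 1},
    {"translation": [0,0,0.001],"dr": [0,0,0.4],"jaw": 1},
    {"translation": [0,0,0.001],"dr": [0,0,0.4],"jaw": 1},
    {"translation": [0,0,0.001],"dr": [0,0,0.4],"jaw": 1}
  ]
}}

```text
time_s: 23.6
position: [0.663, 0.0148, 0.1283]
tcp_rot: [[-0.812, 0.583, -0.001], [0.583, 0.812, 0.0], [0.001, -0.0, -1.0]]
force: [-1.1, 0.8, 1.2]
opening: 0.109
```

```bash
python3 q.py
```

```text
t 23.6 az 144.34 q6 -62.71 Mz 0.042 tau6 -0.2898 F [-1.1  0.8  1.2] open 0.109 pos [0.663  0.0148 0.1283]
```

Call:
{"op": "arm_command", "data": {
  "commands": [
    {"translation": [0,0,0.001],"dr": [0,0,0.4],"jaw": 1},
    {"translation": [0,0,0.001],"dr": [0,0,0.4],"jaw": 1},
    {"translation": [0,0,0.001],"dr": [0,0,0.4],"jaw": 1}
  ]
}}

```text
time_s: 23.85
position: [0.663, 0.0147, 0.1283]
tcp_rot: [[-0.733, 0.68, -0.001], [0.68, 0.733, 0.0], [0.001, -0.0, -1.0]]
force: [-2.1, 0.3, 1.8]
opening: 0.11
```

```bash
python3 q.py
```

```text
t 23.85 az 137.13 q6 -55.51 Mz 0.028 tau6 -0.2906 F [-2.1  0.3  1.8] open 0.11 pos [0.663  0.0147 0.1283]
```

Call:
{"op": "arm_command", "data": {
  "commands": [
    {"translation": [0,0,0.001],"dr": [0,0,0.4],"jaw": 1},
    {"translation": [0,0,0.001],"dr": [0,0,0.4],"jaw": 1},
    {"translation": [0,0,0.001],"dr": [0,0,0.4],"jaw": 1}
  ]
}}

```text
time_s: 24.1
position: [0.663, 0.0147, 0.1282]
tcp_rot: [[-0.642, 0.767, -0.001], [0.767, 0.642, 0.0], [0.001, -0.001, -1.0]]
force: [-1.3, -0.0, 1.2]
opening: 0.115
```

```bash
python3 q.py
```

```text
t 24.1 az 129.94 q6 -48.31 Mz 0.04 tau6 -0.2909 F [-1.3 -0.   1.2] open 0.115 pos [0.663  0.0147 0.1282]
```

Call:
{"op": "arm_command", "data": {
  "commands": [
    {"translation": [0,0,0.001],"dr": [0,0,0.4],"jaw": 1},
    {"translation": [0,0,0.001],"dr": [0,0,0.4],"jaw": 1},
    {"translation": [0,0,0.001],"dr": [0,0,0.4],"jaw": 1}
  ]
}}

```text
time_s: 24.35
position: [0.663, 0.0147, 0.1281]
tcp_rot: [[-0.541, 0.841, -0.001], [0.841, 0.541, 0.0], [0.001, -0.001, -1.0]]
force: [-0.8, 0.6, 2.0]
opening: 0.112
```

```bash
python3 q.py
```

```text
t 24.35 az 122.74 q6 -41.11 Mz 0.109 tau6 -0.291 F [-0.8  0.6  2. ] open 0.112 pos [0.663  0.0147 0.1281]
```

Call:
{"op": "arm_command", "data": {
  "commands": [
    {"translation": [0,0,0.001],"dr": [0,0,0.4],"jaw": 1},
    {"translation": [0,0,0.001],"dr": [0,0,0.4],"jaw": 1},
    {"translation": [0,0,0.001],"dr": [0,0,0.4],"jaw": 1}
  ]
}}

```text
time_s: 24.6
position: [0.6629, 0.0147, 0.1281]
tcp_rot: [[-0.431, 0.902, -0.001], [0.902, 0.431, 0.0], [0.001, -0.001, -1.0]]
force: [-1.1, -0.2, 2.4]
opening: 0.113
```

```bash
python3 q.py
```

```text
t 24.6 az 115.54 q6 -33.91 Mz 0.069 tau6 -0.291 F [-1.1 -0.2  2.4] open 0.113 pos [0.6629 0.0147 0.1281]
```

Call:
{"op": "arm_command", "data": {
  "commands": [
    {"translation": [0,0,0.001],"dr": [0,0,0.4],"jaw": 1},
    {"translation": [0,0,0.001],"dr": [0,0,0.4],"jaw": 1},
    {"translation": [0,0,0.001],"dr": [0,0,0.4],"jaw": 1}
  ]
}}

```text
time_s: 24.85
position: [0.6629, 0.0147, 0.128]
tcp_rot: [[-0.315, 0.949, -0.001], [0.949, 0.315, 0.0], [0.0, -0.001, -1.0]]
force: [-2.5, 1.7, 1.6]
opening: 0.111
```

```bash
python3 q.py
```

```text
t 24.85 az 108.34 q6 -26.71 Mz 0.006 tau6 -0.2909 F [-2.5  1.7  1.6] open 0.111 pos [0.6629 0.0147 0.128 ]
```

Call:
{"op": "arm_command", "data": {
  "commands": [
    {"translation": [0,0,0.001],"dr": [0,0,0.4],"jaw": 1},
    {"translation": [0,0,0.001],"dr": [0,0,0.4],"jaw": 1},
    {"translation": [0,0,0.001],"dr": [0,0,0.4],"jaw": 1}
  ]
}}

```text
time_s: 25.1
position: [0.6629, 0.0147, 0.128]
tcp_rot: [[-0.193, 0.981, -0.001], [0.981, 0.193, 0.0], [0.0, -0.001, -1.0]]
force: [-1.5, 0.1, 2.1]
opening: 0.108
```

```bash
python3 q.py
```

```text
t 25.1 az 101.14 q6 -19.51 Mz 0.042 tau6 -0.2898 F [-1.5  0.1  2.1] open 0.108 pos [0.6629 0.0147 0.128 ]
```

Call:
{"op": "arm_command", "data": {
  "commands": [
    {"translation": [0,0,0.001],"dr": [0,0,0.4],"jaw": 1},
    {"translation": [0,0,0.001],"dr": [0,0,0.4],"jaw": 1},
    {"translation": [0,0,0.001],"dr": [0,0,0.4],"jaw": 1}
  ]
}}

```text
time_s: 25.35
position: [0.6629, 0.0147, 0.1279]
tcp_rot: [[-0.069, 0.998, -0.001], [0.998, 0.069, 0.0], [0.0, -0.001, -1.0]]
force: [-1.0, 0.4, 1.4]
opening: 0.115
```

```bash
python3 q.py
```

```text
t 25.35 az 93.94 q6 -12.31 Mz 0.018 tau6 -0.2877 F [-1.   0.4  1.4] open 0.115 pos [0.6629 0.0147 0.1279]
```

Call:
{"op": "arm_command", "data": {
  "commands": [
    {"translation": [0,0,0.001],"dr": [0,0,0.4],"jaw": 1},
    {"translation": [0,0,0.001],"dr": [0,0,0.4],"jaw": 1},
    {"translation": [0,0,0.001],"dr": [0,0,0.4],"jaw": 1}
  ]
}}

```text
time_s: 25.6
position: [0.6629, 0.0147, 0.1278]
tcp_rot: [[0.057, 0.998, -0.001], [0.998, -0.057, 0.0], [0.0, -0.001, -1.0]]
force: [-1.6, -0.5, 1.2]
opening: 0.114
```

```bash
python3 q.py
```

```text
t 25.6 az 86.74 q6 -5.11 Mz 0.025 tau6 -0.2851 F [-1.6 -0.5  1.2] open 0.114 pos [0.6629 0.0147 0.1278]
```

Call:
{"op": "arm_command", "data": {
  "commands": [
    {"translation": [0,0,0.001],"dr": [0,0,0.4],"jaw": 1},
    {"translation": [0,0,0.001],"dr": [0,0,0.4],"jaw": 1},
    {"translation": [0,0,0.001],"dr": [0,0,0.4],"jaw": 1}
  ]
}}

```text
time_s: 25.85
position: [0.6629, 0.0147, 0.1278]
tcp_rot: [[0.182, 0.983, -0.001], [0.983, -0.182, 0.0], [-0.0, -0.001, -1.0]]
force: [-1.7, -0.0, 1.8]
opening: 0.113
```

```bash
python3 q.py
```

```text
t 25.85 az 79.54 q6 2.09 Mz 0.063 tau6 -0.2821 F [-1.7 -0.   1.8] open 0.113 pos [0.6629 0.0147 0.1278]
```

Call:
{"op": "arm_command", "data": {
  "commands": [
    {"translation": [0,0,0.001],"dr": [0,0,0.4],"jaw": 1},
    {"translation": [0,0,0.001],"dr": [0,0,0.4],"jaw": 1},
    {"translation": [0,0,0.001],"dr": [0,0,0.4],"jaw": 1}
  ]
}}

```text
time_s: 26.1
position: [0.6629, 0.0146, 0.1277]
tcp_rot: [[0.303, 0.953, -0.001], [0.953, -0.303, 0.0], [-0.0, -0.001, -1.0]]
force: [-2.0, -0.3, 1.2]
opening: 0.116
```

```bash
python3 q.py
```

```text
t 26.1 az 72.35 q6 9.29 Mz 0.065 tau6 -0.2564 F [-2.  -0.3  1.2] open 0.116 pos [0.6629 0.0146 0.1277]
```

Call:
{"op": "arm_command", "data": {
  "commands": [
    {"translation": [0,0,0.001],"dr": [0,0,0.4],"jaw": 1},
    {"translation": [0,0,0.001],"dr": [0,0,0.4],"jaw": 1}
  ]
}}

```text
time_s: 26.27
position: [0.663, 0.0146, 0.1277]
tcp_rot: [[0.382, 0.924, -0.001], [0.924, -0.382, -0.0], [-0.0, -0.001, -1.0]]
force: [-1.4, -0.0, 2.4]
opening: 0.111
```

```bash
python3 q.py
```

```text
t 26.27 az 67.57 q6 14.07 Mz 0.139 tau6 -0.1598 F [-1.4 -0.   2.4] open 0.111 pos [0.663  0.0146 0.1277]
```

Call:
{"op": "arm_command", "data": {
  "commands": [
    {"translation": [0,0,0.001],"dr": [0,0,0.4],"jaw": 1},
    {"translation": [0,0,0.001],"dr": [0,0,0.4],"jaw": 1}
  ]
}}

```text
time_s: 26.43
position: [0.663, 0.0145, 0.1277]
tcp_rot: [[0.457, 0.89, -0.001], [0.89, -0.457, -0.001], [-0.001, -0.0, -1.0]]
force: [-1.4, 0.1, 1.7]
opening: 0.115
```

```bash
python3 q.py
```

```text
t 26.43 az 62.81 q6 18.85 Mz 0.259 tau6 -0.02 F [-1.4  0.1  1.7] open 0.115 pos [0.663  0.0145 0.1277]
```

Call:
{"op": "arm_command", "data": {
  "commands": [
    {"translation": [0,0,0],"dr": [0,0,0.25],"jaw": 1}
  ]
}}

```text
time_s: 26.52
position: [0.663, 0.0145, 0.1276]
tcp_rot: [[0.48, 0.877, -0.001], [0.877, -0.48, -0.001], [-0.001, -0.0, -1.0]]
force: [-0.6, 0.5, 0.7]
opening: 0.117
```

```bash
python3 q.py
```

```text
t 26.52 az 61.34 q6 20.32 Mz 0.323 tau6 0.2236 F [-0.6  0.5  0.7] open 0.117 pos [0.663  0.0145 0.1276]
```

Call:
{"op": "arm_command", "data": {
  "commands": [
    {"translation": [0,0,0],"dr": [0,0,0],"jaw": 0.5},
    {"translation": [0,0,0],"dr": [0,0,0],"jaw": 0.4},
    {"translation": [0,0,0],"dr": [0,0,0],"jaw": 0.4},
    {"translation": [0,0,-0.3],"dr": [0,0,0],"jaw": 0.4},
    {"translation": [0,0,-0.9],"dr": [0,0,0],"jaw": 0.4},
    {"translation": [0,0,-0.6],"dr": [0,0,0],"jaw": 0.4},
    {"translation": [0,0,0],"dr": [0,0,-1],"jaw": 0.4},
    {"translation": [0,0,0],"dr": [0,0,-1],"jaw": 0.4},
    {"translation": [0,0,0],"dr": [0,0,-1],"jaw": 0.4},
    {"translation": [0,0,0],"dr": [0,0,-1],"jaw": 0.4},
    {"translation": [0,0,0],"dr": [0,0,-1],"jaw": 0.4},
    {"translation": [0,0,0],"dr": [0,0,-1],"jaw": 0.4}
  ]
}}

```text
time_s: 27.52
position: [0.6637, 0.0145, 0.173]
tcp_rot: [[-0.133, 0.991, 0.001], [0.991, 0.133, 0.0], [-0.0, 0.001, -1.0]]
force: [0.2, 0.3, 0.2]
opening: 0.597
```

```bash
python3 plan.py C 0.17
```

```text
t 27.52 pos [0.6637 0.0145 0.173 ] az 97.65 q6 -16.0 tilt [0.0008 0.    ]
F [0.23 0.32 0.2 ] M [-0.112  0.057 -0.008] open 0.597
dpos mm [-128.   136.5   -3. ]
turn about +z tool deg -108.35 units -18.059
units in current frame [ 6.093 -4.346  0.115]  after turn [2.207 7.152 0.119]
```

Call:
{"op": "arm_command", "data": {
  "commands": [
    {"translation": [0.76,-0.543,0],"dr": [0,0,0],"jaw": 0.4},
    {"translation": [0.76,-0.543,0],"dr": [0,0,0],"jaw": 0.4},
    {"translation": [0.76,-0.543,0],"dr": [0,0,0],"jaw": 0.4},
    {"translation": [0.76,-0.543,0],"dr": [0,0,0],"jaw": 0.4},
    {"translation": [0.76,-0.543,0],"dr": [0,0,0],"jaw": 0.4},
    {"translation": [0.76,-0.543,0],"dr": [0,0,0],"jaw": 0.4},
    {"translation": [0.76,-0.543,0],"dr": [0,0,0],"jaw": 0.4},
    {"translation": [0.76,-0.543,0],"dr": [0,0,0],"jaw": 0.4},
    {"translation": [0,0,0],"dr": [0,0,-1],"jaw": 0.4},
    {"translation": [0,0,0],"dr": [0,0,-1],"jaw": 0.4},
    {"translation": [0,0,0],"dr": [0,0,-1],"jaw": 0.4},
    {"translation": [0,0,0],"dr": [0,0,-1],"jaw": 0.4}
  ]
}}

```text
time_s: 28.52
position: [0.5366, 0.1517, 0.1731]
tcp_rot: [[-0.525, 0.851, 0.001], [0.851, 0.525, 0.0], [-0.001, 0.001, -1.0]]
force: [0.7, -0.6, 1.1]
opening: 0.598
```

Call:
{"op": "arm_command", "data": {
  "commands": [
    {"translation": [0,0,0],"dr": [0,0,-1],"jaw": 0.4},
    {"translation": [0,0,0],"dr": [0,0,-1],"jaw": 0.4},
    {"translation": [0,0,0],"dr": [0,0,-1],"jaw": 0.4},
    {"translation": [0,0,0],"dr": [0,0,-1],"jaw": 0.4},
    {"translation": [0,0,0],"dr": [0,0,-1],"jaw": 0.4},
    {"translation": [0,0,0],"dr": [0,0,-1],"jaw": 0.4},
    {"translation": [0,0,0],"dr": [0,0,-1],"jaw": 0.4},
    {"translation": [0,0,0],"dr": [0,0,-1],"jaw": 0.4},
    {"translation": [0,0,0],"dr": [0,0,-1],"jaw": 0.5},
    {"translation": [0,0,0],"dr": [0,0,-1],"jaw": 0.5},
    {"translation": [0,0,0],"dr": [0,0,-1],"jaw": 0.5},
    {"translation": [0,0,0],"dr": [0,0,-1],"jaw": 0.5}
  ]
}}

```text
time_s: 29.52
position: [0.5367, 0.1514, 0.173]
tcp_rot: [[-0.972, -0.236, 0.001], [-0.236, 0.972, 0.0], [-0.001, -0.0, -1.0]]
force: [0.2, -0.2, -0.3]
opening: 0.51
```

```bash
python3 plan.py C 0.129
```

```text
t 29.52 pos [0.5367 0.1514 0.173 ] az -166.35 q6 -99.4 tilt [0.001  0.0002]
F [ 0.17 -0.21 -0.34] M [0.031 0.015 0.013] open 0.51
dpos mm [ -1.   -0.4 -44. ]
turn about +z tool deg -12.35 units -2.059
units in current frame [ 0.043 -0.007  1.758]  after turn [0.041 0.002 1.758]
```

Call:
{"op": "arm_command", "data": {
  "commands": [
    {"translation": [0,0,0],"dr": [0,0,-1],"jaw": 0.5},
    {"translation": [0.02,0,0],"dr": [0,0,-1],"jaw": 0.5},
    {"translation": [0,0,0.3],"dr": [0,0,0],"jaw": 0.5},
    {"translation": [0,0,0.4],"dr": [0,0,0],"jaw": 0.5},
    {"translation": [0,0,0.4],"dr": [0,0,0],"jaw": 0.5},
    {"translation": [0,0,0.3],"dr": [0,0,0],"jaw": 0.5},
    {"translation": [0,0,0.2],"dr": [0,0,0],"jaw": 0.5},
    {"translation": [0,0,0.1],"dr": [0,0,0],"jaw": 0.5},
    {"translation": [0,0,0.03],"dr": [0,0,0],"jaw": 0.5},
    {"translation": [0,0,0],"dr": [0,0,0],"jaw": 0.5}
  ]
}}

```text
time_s: 30.35
position: [0.5358, 0.1512, 0.1288]
tcp_rot: [[-0.904, -0.428, -0.0], [-0.428, 0.904, -0.0], [0.0, 0.0, -1.0]]
force: [0.1, 0.1, 0.1]
opening: 0.501
```

```bash
python3 plan.py C 0.1285
```

```text
t 30.35 pos [0.5358 0.1512 0.1288] az -154.67 q6 -111.1 tilt [-0.0004 -0.    ]
F [0.09 0.11 0.12] M [0.027 0.037 0.006] open 0.501
dpos mm [-0.1 -0.2 -0.3]
turn about +z tool deg -0.67 units -0.112
units in current frame [ 0.006 -0.007  0.011]  after turn [ 0.006 -0.006  0.011]
```

Call:
{"op": "arm_command", "data": {
  "commands": [
    {"translation": [0,0,0],"dr": [0,0,0],"jaw": 0.8},
    {"translation": [0,0,0],"dr": [0,0,0],"jaw": 0.85},
    {"translation": [0,0,0],"dr": [0,0,0],"jaw": 1},
    {"translation": [0,0,0],"dr": [0,0,0],"jaw": 1},
    {"translation": [0,0,0],"dr": [0,0,0],"jaw": 1},
    {"translation": [0,0,0],"dr": [0,0,0],"jaw": 1}
  ]
}}

```text
time_s: 30.85
position: [0.5359, 0.1512, 0.1293]
tcp_rot: [[-0.904, -0.428, 0.0], [-0.428, 0.904, 0.0], [-0.0, -0.0, -1.0]]
force: [0.2, -0.0, -0.6]
opening: 0.133
```

```bash
python3 q.py
```

```text
t 30.85 az -154.66 q6 -111.08 Mz -0.011 tau6 0.0002 F [ 0.2 -0.  -0.6] open 0.133 pos [0.5359 0.1512 0.1293]
```

Call:
{"op": "arm_command", "data": {
  "commands": [
    {"translation": [0,0,0.002],"dr": [0,0,0.5],"jaw": 1},
    {"translation": [0,0,0.002],"dr": [0,0,1],"jaw": 1},
    {"translation": [0,0,0.002],"dr": [0,0,1],"jaw": 1},
    {"translation": [0,0,0.002],"dr": [0,0,1],"jaw": 1},
    {"translation": [0,0,0.002],"dr": [0,0,1],"jaw": 1},
    {"translation": [0,0,0.002],"dr": [0,0,1],"jaw": 1},
    {"translation": [0,0,0.002],"dr": [0,0,1],"jaw": 1},
    {"translation": [0,0,0.002],"dr": [0,0,1],"jaw": 1},
    {"translation": [0,0,0.002],"dr": [0,0,1],"jaw": 1},
    {"translation": [0,0,0.002],"dr": [0,0,1],"jaw": 1},
    {"translation": [0,0,0.002],"dr": [0,0,1],"jaw": 1},
    {"translation": [0,0,0.002],"dr": [0,0,1],"jaw": 1}
  ]
}}

```text
time_s: 31.85
position: [0.5357, 0.1513, 0.1287]
tcp_rot: [[-0.72, 0.694, 0.0], [0.694, 0.72, 0.0], [0.0, 0.0, -1.0]]
force: [-0.7, -0.4, 1.0]
opening: 0.113
```

Call:
{"op": "arm_command", "data": {
  "commands": [
    {"translation": [0,0,0.002],"dr": [0,0,1],"jaw": 1},
    {"translation": [0,0,0.002],"dr": [0,0,1],"jaw": 1},
    {"translation": [0,0,0.002],"dr": [0,0,0.8],"jaw": 1},
    {"translation": [0,0,0.001],"dr": [0,0,0.4],"jaw": 1},
    {"translation": [0,0,0.001],"dr": [0,0,0.4],"jaw": 1},
    {"translation": [0,0,0.001],"dr": [0,0,0.4],"jaw": 1}
  ]
}}

```text
time_s: 32.35
position: [0.5357, 0.1513, 0.1285]
tcp_rot: [[-0.378, 0.926, -0.0], [0.926, 0.378, 0.0], [0.0, -0.0, -1.0]]
force: [-1.9, 0.8, 0.3]
opening: 0.111
```

```bash
python3 q.py
```

```text
t 32.35 az 112.24 q6 -17.97 Mz 0.019 tau6 -0.2895 F [-1.9  0.8  0.3] open 0.111 pos [0.5357 0.1513 0.1285]
```

Call:
{"op": "arm_command", "data": {
  "commands": [
    {"translation": [0,0,0.001],"dr": [0,0,0.4],"jaw": 1},
    {"translation": [0,0,0.001],"dr": [0,0,0.4],"jaw": 1},
    {"translation": [0,0,0.001],"dr": [0,0,0.4],"jaw": 1}
  ]
}}

```text
time_s: 32.6
position: [0.5357, 0.1513, 0.1284]
tcp_rot: [[-0.259, 0.966, -0.0], [0.966, 0.259, 0.0], [0.0, -0.0, -1.0]]
force: [-0.8, 0.4, 1.2]
opening: 0.111
```

```bash
python3 q.py
```

```text
t 32.6 az 105.03 q6 -10.77 Mz 0.021 tau6 -0.2906 F [-0.8  0.4  1.2] open 0.111 pos [0.5357 0.1513 0.1284]
```

Call:
{"op": "arm_command", "data": {
  "commands": [
    {"translation": [0,0,0.001],"dr": [0,0,0.4],"jaw": 1},
    {"translation": [0,0,0.001],"dr": [0,0,0.4],"jaw": 1},
    {"translation": [0,0,0.001],"dr": [0,0,0.4],"jaw": 1}
  ]
}}

```text
time_s: 32.85
position: [0.5356, 0.1513, 0.1283]
tcp_rot: [[-0.136, 0.991, -0.0], [0.991, 0.136, -0.0], [0.0, -0.0, -1.0]]
force: [-0.7, 0.9, 2.0]
opening: 0.111
```

```bash
python3 q.py
```

```text
t 32.85 az 97.84 q6 -3.57 Mz 0.108 tau6 -0.2907 F [-0.7  0.9  2. ] open 0.111 pos [0.5356 0.1513 0.1283]
```

Call:
{"op": "arm_command", "data": {
  "commands": [
    {"translation": [0,0,0.001],"dr": [0,0,0.4],"jaw": 1},
    {"translation": [0,0,0.001],"dr": [0,0,0.4],"jaw": 1},
    {"translation": [0,0,0.001],"dr": [0,0,0.4],"jaw": 1}
  ]
}}

```text
time_s: 33.1
position: [0.5357, 0.1513, 0.1283]
tcp_rot: [[-0.011, 1.0, -0.0], [1.0, 0.011, -0.0], [-0.0, -0.0, -1.0]]
force: [-0.3, 1.2, 1.1]
opening: 0.112
```

```bash
python3 q.py
```

```text
t 33.1 az 90.64 q6 3.63 Mz 0.065 tau6 -0.2901 F [-0.3  1.2  1.1] open 0.112 pos [0.5357 0.1513 0.1283]
```

Call:
{"op": "arm_command", "data": {
  "commands": [
    {"translation": [0,0,0.001],"dr": [0,0,0.4],"jaw": 1},
    {"translation": [0,0,0.001],"dr": [0,0,0.4],"jaw": 1},
    {"translation": [0,0,0.001],"dr": [0,0,0.4],"jaw": 1}
  ]
}}

```text
time_s: 33.35
position: [0.5356, 0.1513, 0.1282]
tcp_rot: [[0.114, 0.993, -0.0], [0.993, -0.114, -0.0], [-0.0, -0.0, -1.0]]
force: [-0.3, -0.5, 2.1]
opening: 0.116
```

```bash
python3 q.py
```

```text
t 33.35 az 83.44 q6 10.83 Mz 0.059 tau6 -0.2885 F [-0.3 -0.5  2.1] open 0.116 pos [0.5356 0.1513 0.1282]
```

Call:
{"op": "arm_command", "data": {
  "commands": [
    {"translation": [0,0,0.001],"dr": [0,0,0.4],"jaw": 1},
    {"translation": [0,0,0.001],"dr": [0,0,0.4],"jaw": 1},
    {"translation": [0,0,0.001],"dr": [0,0,0.4],"jaw": 1}
  ]
}}

```text
time_s: 33.6
position: [0.5356, 0.1513, 0.1281]
tcp_rot: [[0.238, 0.971, -0.0], [0.971, -0.238, 0.0], [-0.0, -0.0, -1.0]]
force: [-0.5, 0.3, 2.4]
opening: 0.112
```

```bash
python3 q.py
```

```text
t 33.6 az 76.24 q6 18.03 Mz -0.005 tau6 -0.2861 F [-0.5  0.3  2.4] open 0.112 pos [0.5356 0.1513 0.1281]
```

Call:
{"op": "arm_command", "data": {
  "commands": [
    {"translation": [0,0,0.001],"dr": [0,0,0.4],"jaw": 1},
    {"translation": [0,0,0.001],"dr": [0,0,0.4],"jaw": 1},
    {"translation": [0,0,0.001],"dr": [0,0,0.4],"jaw": 1}
  ]
}}

```text
time_s: 33.85
position: [0.5356, 0.1513, 0.1281]
tcp_rot: [[0.358, 0.934, -0.0], [0.934, -0.358, 0.0], [-0.0, -0.0, -1.0]]
force: [-0.7, -0.2, 1.9]
opening: 0.117
```

```bash
python3 q.py
```

```text
t 33.85 az 69.04 q6 25.23 Mz -0.057 tau6 -0.283 F [-0.7 -0.2  1.9] open 0.117 pos [0.5356 0.1513 0.1281]
```

Call:
{"op": "arm_command", "data": {
  "commands": [
    {"translation": [0,0,0.001],"dr": [0,0,0.4],"jaw": 1},
    {"translation": [0,0,0.001],"dr": [0,0,0.4],"jaw": 1},
    {"translation": [0,0,0.001],"dr": [0,0,0.4],"jaw": 1}
  ]
}}

```text
time_s: 34.1
position: [0.5356, 0.1513, 0.128]
tcp_rot: [[0.472, 0.882, -0.0], [0.882, -0.472, 0.0], [-0.0, -0.0, -1.0]]
force: [-0.9, 0.3, 2.7]
opening: 0.11
```

```bash
python3 q.py
```

```text
t 34.1 az 61.84 q6 32.43 Mz 0.026 tau6 -0.2805 F [-0.9  0.3  2.7] open 0.11 pos [0.5356 0.1513 0.128 ]
```

Call:
{"op": "arm_command", "data": {
  "commands": [
    {"translation": [0,0,0.001],"dr": [0,0,0.4],"jaw": 1},
    {"translation": [0,0,0.001],"dr": [0,0,0.4],"jaw": 1},
    {"translation": [0,0,0.001],"dr": [0,0,0.4],"jaw": 1}
  ]
}}

```text
time_s: 34.35
position: [0.5356, 0.1512, 0.128]
tcp_rot: [[0.578, 0.816, -0.0], [0.816, -0.578, -0.0], [-0.0, -0.0, -1.0]]
force: [-0.9, 0.6, 1.8]
opening: 0.109
```

```bash
python3 q.py
```

```text
t 34.35 az 54.66 q6 39.62 Mz 0.181 tau6 -0.2172 F [-0.9  0.6  1.8] open 0.109 pos [0.5356 0.1512 0.128 ]
```

Call:
{"op": "arm_command", "data": {
  "commands": [
    {"translation": [0,0,0.001],"dr": [0,0,0.4],"jaw": 1},
    {"translation": [0,0,0.001],"dr": [0,0,0.4],"jaw": 1}
  ]
}}

```text
time_s: 34.52
position: [0.5357, 0.1512, 0.1279]
tcp_rot: [[0.644, 0.765, 0.0], [0.765, -0.644, -0.0], [-0.0, 0.0, -1.0]]
force: [-1.4, 0.9, 2.3]
opening: 0.114
```

```bash
python3 q.py
```

```text
t 34.52 az 49.89 q6 44.4 Mz 0.216 tau6 -0.107 F [-1.4  0.9  2.3] open 0.114 pos [0.5357 0.1512 0.1279]
```

Torque is about 0.22 N m; a little more.

Call:
{"op": "arm_command", "data": {
  "commands": [
    {"translation": [0,0,0],"dr": [0,0,0.3],"jaw": 1},
    {"translation": [0,0,0],"dr": [0,0,0.2],"jaw": 1}
  ]
}}

```text
time_s: 34.68
position: [0.5357, 0.1511, 0.1279]
tcp_rot: [[0.683, 0.731, 0.0], [0.731, -0.683, -0.001], [-0.0, 0.001, -1.0]]
force: [-0.2, -0.2, 3.2]
opening: 0.114
```

```bash
python3 q.py
```

```text
t 34.68 az 46.95 q6 47.35 Mz 0.279 tau6 0.2055 F [-0.2 -0.2  3.2] open 0.114 pos [0.5357 0.1511 0.1279]
```

Call:
{"op": "arm_command", "data": {
  "commands": [
    {"translation": [0,0,0],"dr": [0,0,0],"jaw": 0.5},
    {"translation": [0,0,0],"dr": [0,0,0],"jaw": 0.4},
    {"translation": [0,0,0],"dr": [0,0,0],"jaw": 0.4},
    {"translation": [0,0,-0.3],"dr": [0,0,0],"jaw": 0.4},
    {"translation": [0,0,-0.8],"dr": [0,0,0],"jaw": 0.4},
    {"translation": [0,0,-1],"dr": [0,0,0],"jaw": 0.4},
    {"translation": [0,0,-1],"dr": [0,0,0],"jaw": 0.4},
    {"translation": [0.4,-0.6,-0.8],"dr": [0,0,0],"jaw": 0.4},
    {"translation": [0.5,-0.7,0],"dr": [0,0,0],"jaw": 0.4},
    {"translation": [0.5,-0.7,0],"dr": [0,0,0],"jaw": 0.4},
    {"translation": [0.5,-0.7,0],"dr": [0,0,0],"jaw": 0.4},
    {"translation": [0.5,-0.7,0],"dr": [0,0,0],"jaw": 0.4}
  ]
}}

```text
time_s: 35.68
position: [0.5145, 0.254, 0.2259]
tcp_rot: [[0.683, 0.73, 0.001], [0.73, -0.683, 0.0], [0.001, 0.0, -1.0]]
force: [0.7, -0.1, 0.3]
opening: 0.598
```

Call:
{"op": "arm_command", "data": {
  "commands": [
    {"translation": [0.5,-0.7,0],"dr": [0,0,0],"jaw": 0.4},
    {"translation": [0.5,-0.7,0],"dr": [0,0,0],"jaw": 0.4},
    {"translation": [0.5,-0.7,0],"dr": [0,0,0],"jaw": 0.4},
    {"translation": [0,0,0],"dr": [0,0,0],"jaw": 0.4},
    {"translation": [0,0,0],"dr": [0,0,0],"jaw": 0.4}
  ]
}}

```text
time_s: 36.1
position: [0.5015, 0.3171, 0.2254]
tcp_rot: [[0.681, 0.732, 0.0], [0.732, -0.681, -0.0], [0.0, 0.0, -1.0]]
force: [0.3, 0.3, 0.5]
opening: 0.6
```

```bash
python3 q.py; python3 - <<'E'
from h import *
for n,x0,y0,x1,y1 in(("top",225,160,355,280),("scene",255,220,395,350)):
    p,_=capture(n); cv2.imwrite(f"pics/{n}5.png",p[:,:,::-1])
    cv2.imwrite(f"pics/{n}5z.png",cv2.resize(p[y0:y1,x0:x1],None,fx=4.5,fy=4.5,interpolation=cv2.INTER_CUBIC)[:,:,::-1])
    p=p.astype(int); mx=p.max(2);mn=p.min(2)
    m=((mx>115)&(mx-mn<35)).astype(np.uint8); k=np.zeros_like(m);k[y0:y1,x0:x1]=1;m*=k
    N,l,st,c=cv2.connectedComponentsWithStats(m)
    for i in range(1,N):
        if st[i,4]<20: continue
        yy,xx=np.nonzero(l==i); X=onplane(n,np.c_[xx,yy],0.1372)
        d=X-X.mean(0); w,v=np.linalg.eigh(d.T@d/len(d)); a=np.degrees(np.arctan2(v[1,1],v[0,1]))
        print(n,st[i],X.mean(0).round(4),"ang",round(a%180,1),np.sqrt(12*w).round(4))
E
```

```text
t 36.1 az 47.08 q6 64.47 Mz -0.012 tau6 0.0244 F [0.3 0.3 0.5] open 0.6 pos [0.5015 0.3171 0.2254]
top [258 172  14  19  76] [0.6695 0.1476] ang 34.5 [0.0079 0.0484]
top [313 179  21  10  70] [0.6646 0.0164] ang 70.2 [0.0072 0.0492]
top [253 233  18  15  61] [0.5368 0.151 ] ang 53.1 [0.0065 0.0498]
top [312 235  18  16  78] [0.533  0.0205] ang 48.7 [0.0077 0.0492]
scene [271 224  12  10  43] [ 0.5888 -0.0735] ang 93.4 [0.0207 0.0329]
scene [316 227   9  18  77] [0.5339 0.0207] ang 43.0 [0.0142 0.0507]
scene [277 260  11  18  90] [0.6656 0.0163] ang 63.1 [0.017  0.0478]
scene [354 260  10  18  90] [0.5396 0.1515] ang 45.4 [0.018  0.0484]
scene [316 295   9  20  95] [0.6696 0.147 ] ang 31.9 [0.0123 0.0482]
scene [343 303  13  14  38] [0.6301 0.2006] ang 2.9 [0.006  0.0395]
```

View pics/scene5.png

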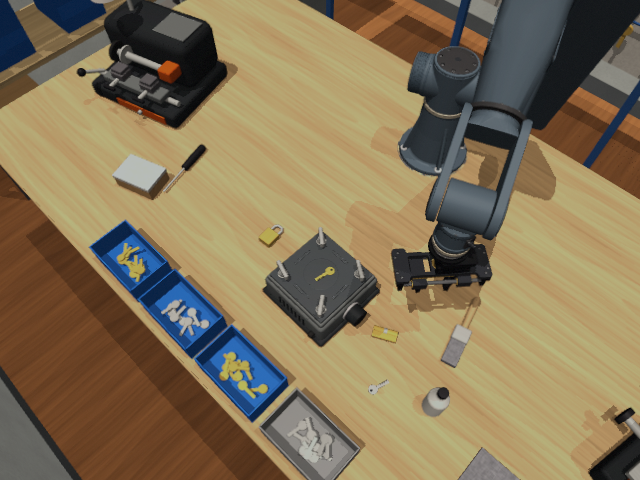

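View pics/scene5z.png

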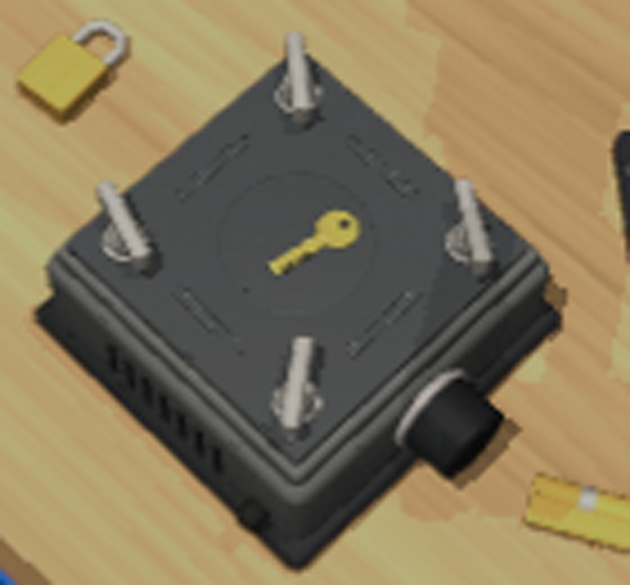

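```bash
python3 -c "
from rig import *
print(hand_in())"
```

```text
the job is handed in; nothing more can be done
None
```

I tightened all four wing nuts crosswise and handed the job in. The interface gave no verdict. With world x running away from the robot and y to its left, the order was far left, then near right (its diagonal), then far right, then near left.

- **Tightening:** I turned each nut clockwise (about 145°, 182°, 180° and 159° by the wrist) until the torque climbed to roughly 0.3 N m, then let go. The peaks are estimates from the wrist moment and last-joint torque. The highest single moment reading was about 0.345 N m, with about 0.05 N m of noise.
- **After release:** In the last pictures the wings had sprung back about 6–9°. They still stood roughly 3–5° past the point where each came up firm, to within about 2°. That suggests the threads are still bearing, though I had no direct reading of the thread force.
- **Cover:** I did not measure how far it is down or how level it is. That rests on the four nuts coming up firm.
- **Other things:** The final picture shows both keys, the padlock, cylinder lock, screwdriver, brush and bottle where they were. The gripper is open and clear of everything, with the last reading at 36.1 s.

No check failed. The one disagreement was that the camera placed the nut axes about 1 mm off; I corrected for this after the first nut.

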